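# Pack and wedge a post tight in a tacking fixture

## Task

The square tube post has been knocked over: stand it upright in the steel fixture, between the two blue stops and against the back one. Lower packing plates from the wooden stand into the gap between the post and the other stop, one by one and down onto the base, until the yellow wedge can fill what is left, then push the wedge down thin end first into the rest of the gap until you feel everything go tight. Finish with the fingers still holding the wedge tight in place for the welder: do not let go; leave unused plates in the stand and the other things on the bench alone.

Things in the scene. Friction and masses are not known exactly. Their poses are not given: they have to be found in the camera images.
- fixture: Fixed dark steel base plate of the fixture, 210 x 90 x 12 mm thick, lying on the bench. Origin: middle of its underside. Its own x runs along its 210 mm length, from the end stop towards the back stop; y along its 90 mm width; z up. The working parts stand in a row along x, centred on y = 0: end stop, plates and wedge (in any order), post, back stop.
- backstop: Fixed blue angle bracket, the back stop: upright 40 mm wide (along y), 14 mm thick and 60 mm tall, with a 42 mm foot and a rib behind it. Origin: on the base plate's top, at the foot of its upright working face, which looks along -x (axes as the fixture's); the bracket lies on the +x side of it.
- endstop: Fixed blue angle bracket, the end stop, same shape and size (60 mm tall) turned round: origin on the base plate's top at the foot of its working face, which looks along +x to the back stop (axes as the fixture's). The distance between the two faces differs from start to start, 55 to 63 mm; with the post (40 mm) against the back stop, a gap of 15 to 23 mm is left.
- post: Loose square steel tube, red primer, 40 x 40 mm outside, 85 mm long, 3 mm wall, about 0.3 kg. Origin: its middle. Its own x is its long axis (at the start it lies on its side on the bench, x level, a flat face down); y and z are normal to its sides. Either end may be up and any of its four sides may face the back stop.
- plate1: Loose steel packing plate, one of four alike: 5 mm thick (its x), 56 mm wide (its y), 60 mm tall (its z), 0.13 kg. Origin: middle of its lower edge. At the start it stands upright in a slot of the stand, 28 mm deep, with 32 mm showing above the wood and its 56 mm width overhanging the wood's 44 mm by 6 mm each side. Side by side, the edges of two plates line up.
- plate2: Loose steel packing plate, one of four alike: 5 mm thick (its x), 56 mm wide (its y), 60 mm tall (its z), 0.13 kg. Origin: middle of its lower edge. At the start it stands upright in a slot of the stand, 28 mm deep, with 32 mm showing above the wood and its 56 mm width overhanging the wood's 44 mm by 6 mm each side. Side by side, the edges of two plates line up.
- plate3: Loose steel packing plate, one of four alike: 5 mm thick (its x), 56 mm wide (its y), 60 mm tall (its z), 0.13 kg. Origin: middle of its lower edge. At the start it stands upright in a slot of the stand, 28 mm deep, with 32 mm showing above the wood and its 56 mm width overhanging the wood's 44 mm by 6 mm each side. Side by side, the edges of two plates line up.
- plate4: Loose steel packing plate, one of four alike: 5 mm thick (its x), 56 mm wide (its y), 60 mm tall (its z), 0.13 kg. Origin: middle of its lower edge. At the start it stands upright in a slot of the stand, 28 mm deep, with 32 mm showing above the wood and its 56 mm width overhanging the wood's 44 mm by 6 mm each side. Side by side, the edges of two plates line up.
- wedge: Loose yellow steel wedge, 56 mm wide (its y), 100 mm tall (its z), 0.5 kg, thin end down: 3 mm thick at the bottom, growing evenly to 23 mm at the top (0.2 mm per mm). Its flat upright face is the plane x = 0, the other face slopes out on the +x side. Origin: bottom edge, middle of the flat face. At the start it stands in the stand, 28 mm deep, 72 mm showing.
- wedge_top (a point): Middle of the wedge's 23 x 56 mm top. The wedge jams when its thickness at the level of the stop's and plates' tops (60 mm above the base plate) equals the gap left; in more than 14 mm it drops loose to the base, in under 5 mm it barely enters. Oiled steel, friction about 0.35: pressed down with 10 to 20 N it goes tight and stays.
- rack: Fixed wooden stand, 170 mm (its x) x 44 mm (its y) x 32 mm high, origin middle of the underside. Slots run along its y: the four plates stand at x = -70, -52, -34 and -16 mm and the wedge's flat face at x = +42 mm (its slope towards +x), all on a 4 mm floor.
- oil_bottle: Bystander: black bottle with red cap, 52 mm across, 150 mm tall, standing. Origin: middle of its underside.
- wrench: Bystander: steel wrench 160 mm long lying flat on the bench.
- tube_stub: Bystander: dark round tube standing on end, 48 mm across, 85 mm tall. Origin: middle of its underside.
- gear: Bystander: dark steel ring gear lying flat, 70 mm across, 10 mm thick.
Not all that is in view belongs to the job. What is shaped like the plate4 but red is not meant.

How it is judged:
By the outcome, as a careful person would: the job done as asked, in the order asked, and still so for the second after the job is handed in, while the arm keeps its last pose, push and grip.
It also fails if it takes over 72 s, if anything falls off the work surface, if the arm or the gripper's body presses on something with over 40 N, if the wrist force passes 120 N, or if a joint passes its speed limit or range.

## Robot

A 7-joint arm with a two-finger parallel gripper is mounted at the origin on the work surface. World frame = base frame: x ahead of the robot, y to its left, z up, the work surface at z = 0. Lengths are in m, angles in rad, forces in N, time in s.
With the tool pointing down it reaches from about 0.4 to 0.85 m from the base axis. Payload 10.4 kg.
Tool frame: the origin (TCP) lies midway between the tips of the shut fingers; the grasp point (between the pads) lies hold_point_z behind it (hold_point_z is the distance from the TCP to the grasp point, in m); z points along the fingers, y is the line along which they close (so a half turn about z gives the same grasp; the last joint's range is limited). The gripper opens to 87 mm and grips with 3 to 60 N. Pads are 19 mm wide; open, the fingers measure 117 mm over their backs; the gripper's body (75 mm by 190 mm) begins 51 mm behind the grasp point.
Start: joints at [1.108, 0.332, -0.065, 1.46, 0.022, 1.35, -0.088], TCP at [0.266, -0.566, 0.2] pointing down, gripper open.
Joint ranges: [-2.6, 2.6], [-0.5, 2.12], [-1.47, 1.34], [0.16, 2.42], [-1.27, 4.41], [0.06, 2.06], [-2.6, 2.6]. Speed limits (rad/s): [2.22, 2.22, 2.79, 2.79, 3.14, 3.14, 3.14].

## Interface

Orientations are given as a unit quaternion [x, y, z, w].
In Python, from bench import * gives the robot as it stands. The module is installed in compiled form; this text tells all that it offers.
- The arm moves only by the tool drive_tool, never from a script. Its argument "increments" is a list of rows, each a list of 6 numbers: the shift along the tool's x, y, z scaled (see below), then the turn, a rotation vector about the tool's x, y, z scaled (see below). In form: [[dx, dy, dz, rx, ry, rz], ...]. A call has exactly 5 rows; each row is the pose to reach, as a shift and turn from the pose commanded when the call began, along the tool's axes at that moment; what a row does not reach only later rows make up. The controller multiplies each number of a shift by 300 mm and each number of a turn by pi/4 rad. A row lasts 1/12 s, in which the tool goes at most 41.7 mm and 7.16 degrees, less where a joint would pass 70% of its speed; a pose out of reach is approached as far as the arm can. A call with a number of a shift or a turn outside -1 to 1 is refused whole. A call with a gripper value outside its range is refused whole. "claw" is the closure, from 0 (fully open) to 1 (shut), set as the call begins (left out, the last holds). The fingers move at their own pace and stop on an object; "force" is the grip in N (left out, the last holds). Time passes only in rows, so rows that repeat a pose let the fingers close, or fill a call up. It gives the time, the measured TCP pose, the force, the opening and the grip force at its end, in the units of the state.
- read_state(): the state, without advancing time (a new reading comes with each control period).
- camera(name): name is "scene" or "top" or "wrist"; returns the picture (420x560x3 uint8, blue, green, red); there is no depth.
- get_calibration(name): a dict with "K" (3x3 intrinsics, pixels), "position" and "rotation" of the camera in the world. Camera axes: x right, y down, z forward; pixel columns grow to the right and rows downward; lengths in m; the calibration is good to about 2 mm. A picture is of the moment at which its call begins: read the wrist's pose just before it. get_calibration takes no time and is no camera call; for the wrist camera it gives the pose at the moment of the call.
- close_job(): hands the job in; it is judged then, once.
The state is a dict: "time": time; "joint_positions": joint angles; "joint_vel": joint speeds; "joint_torque": joint torques, N m; "ee_pos": TCP position; "eef_rot": TCP orientation; "ft_force": force on the tool from outside, world axes, zero at the start; "torque": the same for the moment, N m; "width": finger opening in m; "grip_force": force on a finger pad.
Only numpy, scipy, OpenCV 4.12 (cv2) and the standard library are available. Lean on these libraries where they do the work, as an engineer would, in place of code of your own. Each camera call takes 0.05 s, during which the arm holds its last target. There are 200 camera calls.

## Working session

There is one attempt and no reset: what is moved stays moved. The work goes in short steps, Python scripts to look and compute and a tool call to move; the robot and the scene stay as the last step left them, time stands still between calls to the robot, and variables do not carry over. Pictures are saved under pics/ and viewed, at most 10 in all, crops included, and the job is handed in when it is done.

Besides the shell and the picture viewer there is one more tool, called as name(argument=value, ...), one argument or row to a line, values as JSON. drive_tool: Moves the arm, as the interface text tells. Its arguments: {"type":"object","properties":{"increments":{"type":"array","items":{"type":"array","items":{"type":"number"}}},"claw":{"type":"number"},"force":{"type":"number"}},"required":["increments"]}

```bash
mkdir -p pics
python3 - <<'E'
from bench import *
import cv2,numpy as np
s=read_state();print({k:np.round(v,3).tolist() for k,v in s.items()})
import bench;print([n for n in dir(bench) if not n.startswith('_')])
for n in("scene","top"):
    cv2.imwrite(f"pics/{n}0.png",camera(n));c=get_calibration(n);print(n,np.round(c["K"],1).tolist(),np.round(c["position"],3),np.round(c["rotation"],3).tolist())
E
```

```text
{'time': 0.0, 'joint_positions': [1.108, 0.333, -0.065, 1.461, 0.022, 1.35, -0.088], 'joint_vel': [-0.0, -0.002, -0.001, 0.002, -0.001, -0.002, 0.002], 'joint_torque': [0.002, -62.326, 0.026, -38.991, -0.061, 0.04, 0.0], 'ee_pos': [0.266, -0.565, 0.199], 'eef_rot': [0.976, 0.218, -0.0, -0.001], 'ft_force': [0.001, -0.255, -0.224], 'torque': [-0.023, -0.025, -0.03], 'grip_force': 0.0, 'width': 0.087}
['PlanningError', 'camera', 'close_job', 'get_calibration', 'hold_point_z', 'read_state']
scene [[524.9, 0.0, 278.5], [0.0, 524.9, 206.7], [0.0, 0.0, 1.0]] [ 1.153 -0.49   0.969] [0.849, 0.399, -0.148, -0.314]
top [[456.9, 0.0, 269.7], [0.0, 456.9, 222.0], [0.0, 0.0, 1.0]] [ 0.461 -0.023  0.98 ] [0.712, -0.7, 0.035, -0.037]
```

View pics/top0.png

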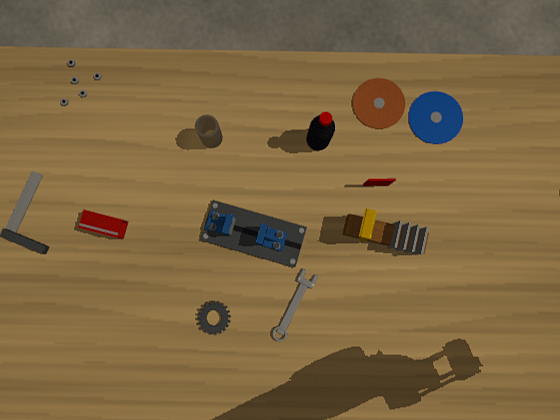

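View pics/scene0.png

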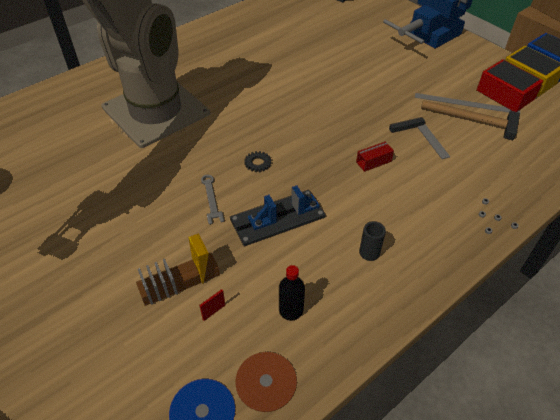

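```bash
cat > h.py <<'E'
from bench import *
import cv2,numpy as np
from scipy.spatial.transform import Rotation as R
def cal(n):
    c=get_calibration(n);r=np.array(c["rotation"]);M=R.from_quat(r).as_matrix() if r.size==4 else r
    return np.array(c["K"]),np.array(c["position"]),M
def ray(n,px,z,c=None):
    K,p,M=c or cal(n);px=np.atleast_2d(px).astype(float)
    d=(M@np.linalg.inv(K)@np.c_[px,np.ones(len(px))].T).T
    return p+d*((z-p[2])/d[:,2])[:,None]
def proj(n,P,c=None):
    K,p,M=c or cal(n);q=(K@M.T@(np.atleast_2d(P)-p).T).T
    return q[:,:2]/q[:,2:]
E
python3 - <<'E'
from h import *
print(hold_point_z)
t=cv2.imread("pics/top0.png");s=cv2.imread("pics/scene0.png")
a=cv2.resize(t[190:275,190:435],None,fx=3.25,fy=3.25,interpolation=cv2.INTER_CUBIC)
b=cv2.resize(s[180:310,130:335],None,fx=2.3,fy=2.3,interpolation=cv2.INTER_CUBIC)
c=cv2.resize(s[140:180,340:400],None,fx=4,fy=4)
o=np.zeros((600,800,3),np.uint8);o[:a.shape[0],:a.shape[1]]=a[:276];o[280:280+b.shape[0],:b.shape[1]]=b;o[300:300+c.shape[0],500:500+c.shape[1]]=c
cv2.imwrite("pics/z.png",o)
# rough: post, rack
hsv=cv2.cvtColor(t,cv2.COLOR_BGR2HSV)
red=((hsv[...,0]<8)|(hsv[...,0]>172))&(hsv[...,1]>150)&(hsv[...,2]>60)
n,l,st,ce=cv2.connectedComponentsWithStats(red.astype(np.uint8))
for i in range(1,n):
    if st[i,4]>60:
        m=cv2.findContours((l==i).astype(np.uint8),0,2)[0][0];print(st[i],ce[i],cv2.minAreaRect(m),ray("top",ce[i],.04))
E
```

```text
0.0187
[319 112  13  14 143] [325.23776224 118.40559441] ((325.0, 118.5), (13.0, 12.0), 90.0) [[ 0.77890608 -0.1333118   0.04      ]]
[368 179  28   7  86] [379.01162791 180.70930233] ((381.5, 182.0), (6.0, 27.0), 90.0) [[ 0.64702537 -0.24620598  0.04      ]]
[ 78 210  50  29 762] [103.26377953 223.44356955] ((102.69859313964844, 224.16258239746094), (46.96577072143555, 18.822158813476562), 14.534454345703125) [[0.54749707 0.32468032 0.04      ]]
```

View pics/z.png

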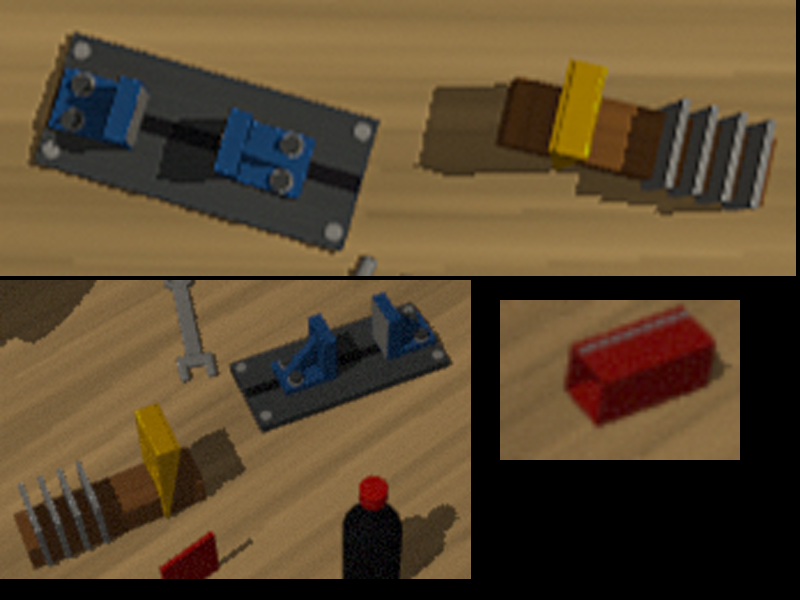

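Run:
```python
from h import *
b=np.array([(82,50),(363,131),(334,231),(51,149)])/3.25+190
P=ray("top",b,.014);print("bolts",P.round(4),P.mean(0).round(4))
ax=(P[0]+P[3]-P[1]-P[2]);print("len",np.linalg.norm(ax)/2,"w",np.linalg.norm(P[0]-P[3]),"yaw",np.degrees(np.arctan2(ax[1],ax[0])))
# post
print("post",ray("top",[[99.9,223.4]],.04),)
a=np.radians(14.53);d=np.array([np.cos(a),np.sin(a)])*20
q=ray("top",[np.array([99.9,223.4])-d,np.array([99.9,223.4])+d],.04);v=q[0]-q[1];print("len px40",np.linalg.norm(v),np.degrees(np.arctan2(v[1],v[0])))
# stop top face edges (crop)->: endstop top (z=.072), inner edge; backstop top inner edge
e=np.array([(228,108),(216,172),(250,112),(239,181), (148,82),(132,148),(118,72),(105,138)])/3.25+190
print("stops",ray("top",e,.072).round(4))
# plates tops (z=.064) ends, wedge top (.104)
p=np.array([(687,100),(668,190),(713,106),(696,196),(743,114),(722,204),(772,121),(753,208)])/3.25+190
print("plates",ray("top",p,.064).round(4))
w=np.array([(573,61),(607,66),(590,158),(556,153)])/3.25+190
print("wedge",ray("top",w,.104).round(4))
print(proj("scene",[[0.527,.0,.012]]))
```

```text
bolts [[ 0.5927  0.0973  0.014 ]
 [ 0.5426 -0.0877  0.014 ]
 [ 0.4772 -0.0696  0.014 ]
 [ 0.5273  0.1156  0.014 ]] [0.5349 0.0139 0.014 ]
len 0.19178578703988425 w 0.06798048732894885 yaw 74.85149557459945
post [[0.54746691 0.33164832 0.04      ]]
len px40 0.08359700274724347 76.53914888341383
stops [[ 0.5504 -0.0007  0.072 ]
 [ 0.5109  0.0059  0.072 ]
 [ 0.5482 -0.0142  0.072 ]
 [ 0.5057 -0.0083  0.072 ]
 [ 0.5657  0.0489  0.072 ]
 [ 0.5248  0.0577  0.072 ]
 [ 0.5715  0.0675  0.072 ]
 [ 0.5306  0.0744  0.072 ]]
plates [[ 0.5611 -0.285   0.064 ]
 [ 0.5051 -0.2727  0.064 ]
 [ 0.5577 -0.3011  0.064 ]
 [ 0.5017 -0.2899  0.064 ]
 [ 0.553  -0.3196  0.064 ]
 [ 0.4971 -0.3058  0.064 ]
 [ 0.549  -0.3375  0.064 ]
 [ 0.495  -0.3249  0.064 ]]
wedge [[ 0.5789 -0.2061  0.104 ]
 [ 0.5763 -0.2263  0.104 ]
 [ 0.5213 -0.2159  0.104 ]
 [ 0.5239 -0.1958  0.104 ]]
[[269.64717683 214.90588103]]
```

```bash
cat >> h.py <<'E'
def B(yaw,t=0):
    c,s=np.cos(np.radians(yaw)),np.sin(np.radians(yaw))
    return np.array([[c,s,0],[s,-c,0],[0,0,-1.]])@R.from_euler('y',t,degrees=True).as_matrix()
def nums(p,Rt,grasp=True,frm=None):
    """numbers for a call bringing the grasp point (or TCP) to p with rotation Rt"""
    s=read_state();R0=R.from_quat(s["eef_rot"]).as_matrix();p0=np.array(s["ee_pos"])
    if frm: p0,R0=frm
    tcp=np.array(p)+(Rt[:,2]*hold_point_z if grasp else 0)
    d=R0.T@(tcp-p0)/.3;r=R.from_matrix(R0.T@Rt).as_rotvec()/(np.pi/4)
    print(np.r_[d,r].round(4).tolist());return tcp,Rt
E
python3 - <<'E'
from h import *
f=nums([.36,-.28,.30],B(50),False)
f=nums([.47,.0,.30],B(75),False,f)
f=nums([.49,.22,.26],B(76.5),False,f)
E
```

```text
[0.6884, -0.7271, -0.3343, -0.0016, -0.0003, -0.5512]
[0.9507, -0.3191, 0.0, 0.0, 0.0, -0.5556]
[0.7256, -0.1254, 0.1333, 0.0, 0.0, -0.0333]
```

drive_tool(
  increments=[
    [0.1, -0.1, -0.1, 0, 0, -0.1],
    [0.2, -0.2, -0.2, 0, 0, -0.2],
    [0.3, -0.3, -0.3, 0, 0, -0.3],
    [0.4, -0.4, -0.33, 0, 0, -0.4],
    [0.5, -0.5, -0.33, 0, 0, -0.5],
  ],
)

```text
time: 0.52
ee_pos: [0.3282, -0.3936, 0.2965]
eef_rot: [0.914, 0.406, 0.0, 0.001]
ft_force: [1.2, -0.5, 0.5]
width: 0.0872
grip_force: 0.0
```

drive_tool(
  increments=[
    [0.14, -0.06, 0, 0, 0, -0.1],
    [0.27, -0.12, 0, 0, 0, -0.2],
    [0.4, -0.18, 0, 0, 0, -0.3],
    [0.53, -0.24, 0, 0, 0, -0.4],
    [0.67, -0.28, 0, 0, 0, -0.5],
  ],
)

```text
time: 0.93
ee_pos: [0.3963, -0.196, 0.2943]
eef_rot: [0.817, 0.576, -0.0, 0.0]
ft_force: [1.2, -0.4, 0.0]
width: 0.0875
grip_force: 0.0
```

drive_tool(
  increments=[
    [0.14, -0.04, 0, 0, 0, -0.04],
    [0.27, -0.08, 0, 0, 0, -0.08],
    [0.4, -0.12, 0, 0, 0, -0.1],
    [0.5, -0.16, 0, 0, 0, -0.12],
    [0.5, -0.16, 0, 0, 0, -0.12],
  ],
)

```text
time: 1.35
ee_pos: [0.4023, -0.0339, 0.2946]
eef_rot: [0.787, 0.617, 0.0, 0.0]
ft_force: [0.6, 0.5, 0.1]
width: 0.087
grip_force: 0.0
```

Run:
```python
from h import *
c=cal("wrist");im=camera("wrist");cv2.imwrite("pics/w1.png",im);np.savez("pics/w1.npz",K=c[0],p=c[1],M=c[2])
print(c)
f=nums([.49,.20,.26],B(76.5),False)
print(proj("wrist",[[.535,.014,.012]],c))
```

```text
(array([[375.30887651,   0.        , 276.93117173],
       [  0.        , 375.30887651, 209.76162079],
       [  0.        ,   0.        ,   1.        ]]), array([0.41969083, 0.03290556, 0.47881556]), array([[ 9.70859910e-01, -2.32196310e-01, -5.92951042e-02],
       [-2.39647075e-01, -9.40090516e-01, -2.42485258e-01],
       [ 5.61416995e-04,  2.49629114e-01, -9.68341360e-01]]))
[0.8391, 0.0911, 0.1143, 0.0011, 0.0012, -0.0123]
[[373.90554766 105.0149987 ]]
```

View pics/w1.png

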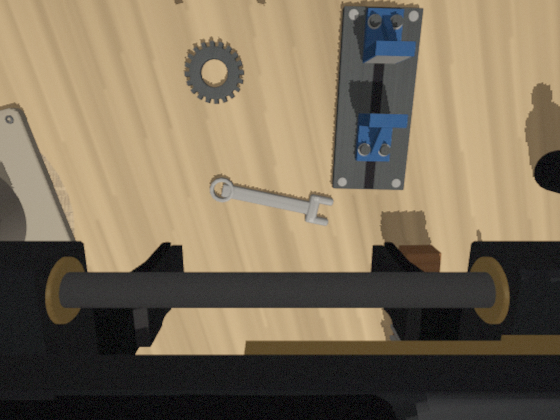

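Run:
```python
from h import *
d=np.load("pics/w1.npz");c=(d["K"],d["p"],d["M"]);im=cv2.imread("pics/w1.png")
P=ray("",[(354,14),(414,16),(396.5,183.5),(342,182.5)],.014,c);C=P.mean(0);ax=P[0]+P[1]-P[2]-P[3]
print(P.round(4),C.round(4),np.linalg.norm(ax)/2,np.linalg.norm(P[0]-P[1]),np.degrees(np.arctan2(ax[1],ax[0])))
for n in (20,):
  for x in(392,400): print(x,[(y,im[y,x].tolist()) for y in range(36,66,1)])
  for x in(375,390,400): print(x,[(y,im[y,x].tolist()) for y in range(108,132)])
```

```text
[[ 0.5302  0.117   0.014 ]
 [ 0.5956  0.0987  0.014 ]
 [ 0.5453 -0.0864  0.014 ]
 [ 0.479  -0.0688  0.014 ]] [0.5375 0.0151 0.014 ] 0.19226720447462303 0.06788118342781052 74.68918300494582
392 [(36, [80, 55, 37]), (37, [77, 52, 32]), (38, [77, 50, 33]), (39, [80, 54, 35]), (40, [74, 45, 23]), (41, [127, 87, 51]), (42, [135, 91, 56]), (43, [132, 88, 52]), (44, [131, 90, 53]), (45, [134, 93, 61]), (46, [135, 93, 57]), (47, [133, 91, 56]), (48, [134, 93, 57]), (49, [132, 89, 53]), (50, [133, 91, 57]), (51, [135, 93, 58]), (52, [135, 93, 57]), (53, [134, 89, 52]), (54, [136, 94, 58]), (55, [124, 90, 64]), (56, [118, 114, 112]), (57, [119, 122, 125]), (58, [117, 124, 125]), (59, [112, 119, 123]), (60, [114, 121, 122]), (61, [116, 122, 124]), (62, [115, 120, 122]), (63, [103, 108, 110]), (64, [89, 92, 91]), (65, [82, 84, 83])]
400 [(36, [136, 94, 56]), (37, [139, 97, 60]), (38, [136, 97, 62]), (39, [137, 99, 65]), (40, [125, 88, 57]), (41, [132, 92, 59]), (42, [133, 89, 55]), (43, [135, 95, 58]), (44, [135, 91, 59]), (45, [135, 92, 59]), (46, [134, 92, 58]), (47, [133, 90, 55]), (48, [134
[... 1249 characters left out ...]
, (124, [137, 93, 56]), (125, [137, 95, 57]), (126, [137, 96, 58]), (127, [133, 91, 57]), (128, [133, 94, 58]), (129, [137, 93, 58]), (130, [135, 93, 57]), (131, [136, 94, 59])]
400 [(108, [86, 88, 87]), (109, [84, 87, 85]), (110, [85, 89, 88]), (111, [82, 85, 85]), (112, [87, 89, 87]), (113, [89, 92, 90]), (114, [123, 91, 69]), (115, [134, 93, 54]), (116, [137, 93, 58]), (117, [134, 90, 52]), (118, [137, 94, 61]), (119, [136, 94, 56]), (120, [134, 92, 56]), (121, [135, 95, 57]), (122, [136, 95, 58]), (123, [137, 95, 58]), (124, [136, 93, 57]), (125, [134, 91, 55]), (126, [136, 94, 55]), (127, [124, 92, 65]), (128, [92, 87, 79]), (129, [87, 86, 85]), (130, [86, 88, 86]), (131, [87, 88, 87])]
```

drive_tool(
  increments=[
    [0.14, 0.02, 0.02, 0, 0, 0],
    [0.28, 0.04, 0.04, 0, 0, 0],
    [0.42, 0.06, 0.06, 0, 0, 0],
    [0.56, 0.08, 0.08, 0, 0, 0],
    [0.69, 0.09, 0.11, 0, 0, -0.01],
  ],
)

```text
time: 1.82
ee_pos: [0.4804, 0.1506, 0.2621]
eef_rot: [0.789, 0.615, 0.001, 0.0]
ft_force: [1.3, -0.9, -0.6]
width: 0.087
grip_force: 0.0
```

Run:
```python
from h import *
d=np.load("pics/w1.npz");c=(d["K"],d["p"],d["M"])
a=np.radians(74.75);fx=np.array([np.cos(a),np.sin(a),0]);fy=np.array([-np.sin(a),np.cos(a),0]);C=np.array([.537,.0147,0])
for q in [(390,55.5),(400,55.8),(375,113.0),(390,113.3),(400,113.7)]:
    e=ray("",q,.072,c)[0]-C;print(q,(fx@e).round(4),(fy@e).round(4))
c=cal("wrist");im=camera("wrist");cv2.imwrite("pics/w2.png",im);np.savez("pics/w2.npz",K=c[0],p=c[1],M=c[2])
hsv=cv2.cvtColor(im,cv2.COLOR_BGR2HSV)
red=((hsv[...,0]<8)|(hsv[...,0]>172))&(hsv[...,1]>150)&(hsv[...,2]>40)
n,l,st,ce=cv2.connectedComponentsWithStats(red.astype(np.uint8))
for i in range(1,n):
    if st[i,4]>200: print(st[i],ce[i])
cv2.imwrite("pics/w2c.png",cv2.resize(im[:240],None,fx=1.4,fy=1.4))
```

```text
(390, 55.5) 0.0458 0.0047
(400, 55.8) 0.0458 -0.0055
(375, 113.0) -0.0108 0.0148
(390, 113.3) -0.0107 -0.001
(400, 113.7) -0.0109 -0.0115
[ 279    0   40   34 1176] [299.6207483  16.2542517]
```

View pics/w2c.png

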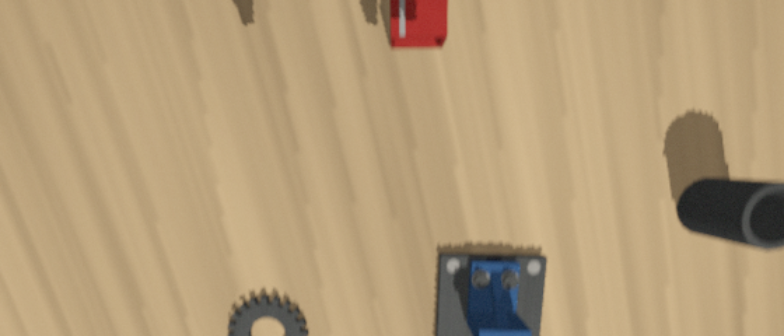

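Run:
```python
from h import *
d=np.load("pics/w2.npz");c=(d["K"],d["p"],d["M"]);print(c[1])
for z in(0,.04):print(z,ray("",[(279,33.5),(318,33),(298,33.3)],z,c).round(4))
a=np.radians(76.5);u=np.array([np.cos(a),np.sin(a),0]);C=np.array([.5475,.3316,.02])
print("near end",C-.0425*u)
# grasp: 24mm from near end, z=.026
G=C-(.0425-.024)*u; G[2]=.027
f=nums(G-B(76.5,45)[:,2]*.10,B(76.5,45))
nums(G,B(76.5,45),True,f); print(G,f)
print(proj("",[C-.0425*u+[0,0,.02],C-.0425*u-[0,0,.02]],c))
```

```text
[0.49793791 0.21736731 0.44625882]
0 [[0.5213 0.2987 0.    ]
 [0.5629 0.2887 0.    ]
 [0.5416 0.2938 0.    ]]
0.04 [[0.5192 0.2914 0.04  ]
 [0.5571 0.2823 0.04  ]
 [0.5377 0.287  0.04  ]]
near end [0.53757857 0.29027428 0.02      ]
[0.3597, 0.0853, 0.5835, -0.0023, 0.9951, -0.0056]
[0.0, -0.0, 0.3333, 0.0, 0.0, 0.0]
[0.54318126 0.31361116 0.027     ] (array([0.529761  , 0.25771177, 0.08448778]), array([[ 0.1650708 ,  0.97236992,  0.1650708 ],
       [ 0.68756936, -0.23344536,  0.68756936],
       [ 0.70710678,  0.        , -0.70710678]]))
[[297.14608251  29.80614678]
 [295.20372222  37.64648617]]
```

drive_tool(
  increments=[
    [0.07, 0.02, 0.1, 0, 0.15, 0],
    [0.15, 0.04, 0.2, 0, 0.3, 0],
    [0.22, 0.06, 0.3, 0, 0.45, 0],
    [0.29, 0.08, 0.4, 0, 0.6, 0],
    [0.36, 0.085, 0.5, 0, 0.75, 0],
  ],
  claw=0,
)

```text
time: 2.28
ee_pos: [0.5323, 0.2469, 0.1112]
eef_rot: [0.755, 0.588, 0.231, -0.178]
ft_force: [0.8, 0.4, -0.8]
width: 0.087
grip_force: 0.0
```

drive_tool(
  increments=[
    [0, 0, 0, 0, 0.12, 0],
    [0, 0, 0, 0, 0.245, 0],
    [0, 0, 0, 0, 0.245, 0],
    [0, 0, 0, 0, 0.245, 0],
    [0, 0, 0, 0, 0.245, 0],
  ],
)

```text
time: 2.7
ee_pos: [0.5303, 0.2487, 0.1123]
eef_rot: [0.729, 0.57, 0.299, -0.234]
ft_force: [-0.4, 1.0, -0.4]
width: 0.0871
grip_force: 0.0
```

Run:
```python
from h import *
a=np.radians(76.5);u=np.array([np.cos(a),np.sin(a),0]);G=np.array([.5395,.292,.027])+.024*u
s=read_state();print(s["joint_positions"],s["ee_pos"])
nums(G,B(76.5,45))
```

```text
[ 0.836398    0.39038931 -1.02655046  2.02787305 -0.6276282   0.70591505
  0.09598616] [0.53028178 0.24871094 0.11232924]
[-0.0378, -0.0061, 0.4245, 0.0076, 0.0074, -0.0076]
```

drive_tool(
  increments=[
    [-0.04, -0.006, 0.1, 0, 0, 0],
    [-0.04, -0.006, 0.2, 0, 0, 0],
    [-0.04, -0.006, 0.3, 0, 0, 0],
    [-0.04, -0.006, 0.4, 0, 0, 0],
    [-0.04, -0.006, 0.424, 0, 0, 0],
  ],
)

```text
time: 3.12
ee_pos: [0.546, 0.3327, 0.0122]
eef_rot: [0.727, 0.572, 0.299, -0.235]
ft_force: [-1.3, 0.3, 0.2]
width: 0.087
grip_force: 0.0
```

drive_tool(
  increments=[
    [0, 0, 0, 0, 0, 0],
    [0, 0, 0, 0, 0, 0],
    [0, 0, 0, 0, 0, 0],
    [0, 0, 0, 0, 0, 0],
    [0, 0, 0, 0, 0, 0],
  ],
  claw=1,
  force=35,
)

```text
time: 3.53
ee_pos: [0.5486, 0.3269, 0.014]
eef_rot: [0.729, 0.569, 0.301, -0.234]
ft_force: [-0.1, 0.1, -0.5]
width: 0.0618
grip_force: 0.0
```

drive_tool(
  increments=[
    [0, 0, 0, 0, 0, 0],
    [0, 0, 0, 0, 0, 0],
    [0, 0, 0, 0, 0, 0],
    [0, 0, 0, 0, 0, 0],
    [0, 0, 0, 0, 0, 0],
  ],
)

```text
time: 3.95
ee_pos: [0.5478, 0.3277, 0.0133]
eef_rot: [0.728, 0.569, 0.3, -0.234]
ft_force: [-0.3, -1.8, 3.7]
width: 0.0396
grip_force: 34.9
```

```bash
cat >> h.py <<'E'
a=np.radians(74.75);fx=np.array([np.cos(a),np.sin(a),0]);fy=np.array([-np.sin(a),np.cos(a),0]);FC=np.array([.537,.0147,.012])
def F(x,y,z): return FC+x*fx+y*fy+[0,0,z]
E
python3 - <<'E'
from h import *
s=read_state();R0=R.from_quat(s["eef_rot"]).as_matrix();g=np.array(s["ee_pos"])-R0[:,2]*hold_point_z
a=np.radians(76.5);u=np.array([np.cos(a),np.sin(a),0]);near=np.array([.5395,.292,0])
C=g+u*(u@(near+.0425*u-g));C[2]=.02
off=R0.T@(C-s["ee_pos"]);print("C",C,"off in tool",off); np.save("pics/off.npy",off)
f=None;H=F(.0218,0,.0425+.085)
for i,(fr,t,zz,y) in enumerate([(0.1,20,.12,76.5),(.4,-5,.17,76),(.75,-27,.15,75),(1,-45,H[2],74.75)]):
    c=C+(H-C)*fr;c[2]=zz;Rt=B(y,t);f=nums(c-Rt@off,Rt,False,f);print("tcp",f[0].round(3))
E
```

```text
C [0.54907456 0.333409   0.02      ] off in tool [ 0.00882284 -0.00015689 -0.00065215]
[0.1678, 0.0222, -0.3173, 0.0059, -0.5505, -0.0087]
tcp [0.547 0.296 0.116]
[-0.2145, 0.0631, -0.2688, -0.0015, -0.5556, 0.0111]
tcp [0.545 0.206 0.17 ]
[-0.3303, 0.0764, 0.0848, 0.0062, -0.4889, 0.0215]
tcp [0.542 0.102 0.153]
[-0.1981, 0.059, 0.1314, 0.0033, -0.4, 0.0045]
tcp [0.541 0.029 0.145]
```

drive_tool(
  increments=[
    [0.035, 0.005, -0.08, 0, 0, 0],
    [0.07, 0.01, -0.16, 0, -0.13, 0],
    [0.1, 0.014, -0.23, 0, -0.27, 0],
    [0.14, 0.018, -0.3, 0, -0.41, 0],
    [0.168, 0.022, -0.317, 0.006, -0.55, -0.009],
  ],
)

```text
time: 4.37
ee_pos: [0.5491, 0.2933, 0.1211]
eef_rot: [0.775, 0.608, 0.137, -0.102]
ft_force: [0.9, 1.6, -3.9]
width: 0.0393
grip_force: 35.0
```

drive_tool(
  increments=[
    [-0.04, 0.013, -0.054, 0, -0.11, 0],
    [-0.086, 0.025, -0.108, 0, -0.22, 0],
    [-0.13, 0.038, -0.162, 0, -0.33, 0],
    [-0.172, 0.05, -0.215, 0, -0.44, 0],
    [-0.215, 0.063, -0.269, 0, -0.555, 0.01],
  ],
)

```text
time: 4.78
ee_pos: [0.5441, 0.2049, 0.1706]
eef_rot: [0.787, 0.616, -0.036, 0.028]
ft_force: [0.1, -0.1, -4.0]
width: 0.0395
grip_force: 35.0
```

drive_tool(
  increments=[
    [-0.066, 0.015, 0.017, 0, -0.1, 0],
    [-0.132, 0.03, 0.034, 0, -0.2, 0],
    [-0.2, 0.046, 0.05, 0, -0.3, 0],
    [-0.265, 0.06, 0.068, 0, -0.4, 0.01],
    [-0.33, 0.076, 0.085, 0.006, -0.49, 0.02],
  ],
)

```text
time: 5.2
ee_pos: [0.5417, 0.1025, 0.1525]
eef_rot: [0.77, 0.593, -0.187, 0.143]
ft_force: [0.4, 0.3, -3.2]
width: 0.0397
grip_force: 35.0
```

drive_tool(
  increments=[
    [-0.04, 0.012, 0.026, 0, -0.1, 0],
    [-0.08, 0.024, 0.052, 0, -0.2, 0],
    [-0.12, 0.036, 0.08, 0, -0.3, 0],
    [-0.16, 0.048, 0.105, 0, -0.4, 0],
    [-0.198, 0.059, 0.131, 0, -0.4, 0],
  ],
)

```text
time: 5.62
ee_pos: [0.5398, 0.0314, 0.1415]
eef_rot: [0.729, 0.566, -0.307, 0.233]
ft_force: [0.1, 1.5, -5.0]
width: 0.0395
grip_force: 35.0
```

Run:
```python
from h import *
off=np.load("pics/off.npy");s=read_state();print(s["joint_positions"].round(2) if hasattr(s["joint_positions"],"round") else s["joint_positions"],s["width"],s["ft_force"])
Rt=B(74.75,-45);nums(F(.0218,0,.1275)-Rt@off,Rt,False)
nums(F(.0218,0,.0545)-Rt@off,Rt,False)
im=camera("scene");cv2.imwrite("pics/s2.png",cv2.resize(im[130:300,180:420],None,fx=3,fy=3))
```

```text
[-0.25  0.6  -0.36  1.48  0.68  1.76 -0.97] 0.03949379745680916 [ 0.08348802  1.53012924 -5.02629037]
[-0.013, 0.006, -0.0047, 0.0041, 0.0061, 0.0174]
[0.1598, 0.0078, 0.1665, 0.0041, 0.0061, 0.0174]
```

View pics/s2.png

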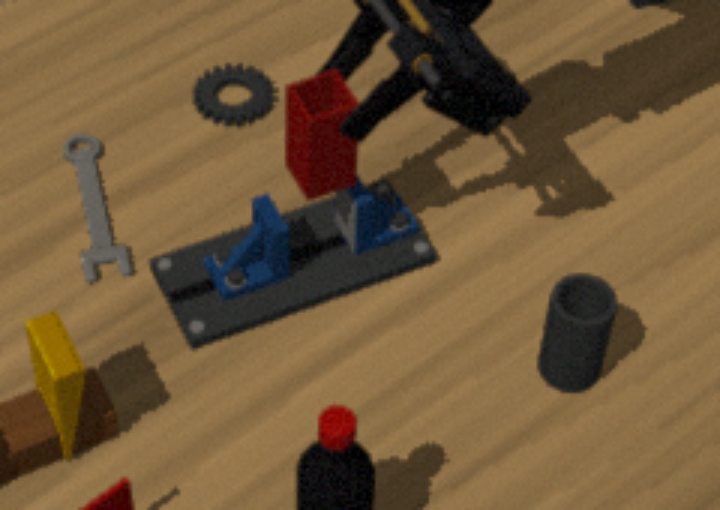

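drive_tool(
  increments=[
    [0.0, 0.006, 0.0, 0.004, 0.006, 0.017],
    [0.04, 0.006, 0.045, 0.004, 0.006, 0.017],
    [0.08, 0.007, 0.085, 0.004, 0.006, 0.017],
    [0.11, 0.008, 0.117, 0.004, 0.006, 0.017],
    [0.141, 0.008, 0.148, 0.004, 0.006, 0.017],
  ],
)

```text
time: 6.08
ee_pos: [0.543, 0.0275, 0.0827]
eef_rot: [0.737, 0.559, -0.301, 0.232]
ft_force: [-1.0, -0.2, -3.1]
width: 0.0393
grip_force: 35.0
```

drive_tool(
  increments=[
    [0.004, 0, 0.004, 0, 0, 0],
    [0.008, 0, 0.008, 0, 0, 0],
    [0.012, 0, 0.012, 0, 0, 0],
    [0.014, 0, 0.014, 0, 0, 0],
    [0.014, 0, 0.014, 0, 0, 0],
  ],
)

```text
time: 6.5
ee_pos: [0.5433, 0.0278, 0.0781]
eef_rot: [0.737, 0.559, -0.301, 0.233]
ft_force: [-0.2, 0.0, -2.6]
width: 0.0397
grip_force: 35.0
```

Run:
```python
from h import *
off=np.load("pics/off.npy");s=read_state();Rt=R.from_quat(s["eef_rot"]).as_matrix();C=s["ee_pos"]+Rt@off-FC;print(fx@C,fy@C,C[2],s["ft_force"])
print((fx@Rt)/.3*.001, R.from_matrix(B(74.75,-45).T@Rt).as_rotvec(degrees=True))
```

```text
0.020990927867271025 -0.002577117662215241 0.060376424109459176 [-0.23976351  0.016166   -2.60713639]
[ 2.36911896e-03 -1.51001085e-05 -2.34481522e-03] [-0.07916666  0.29623482  0.44487896]
```

drive_tool(
  increments=[
    [0.007, -0.004, 0.007, 0, 0, 0],
    [0.014, -0.008, 0.014, 0, 0, 0],
    [0.021, -0.008, 0.021, 0, 0, 0],
    [0.028, -0.008, 0.028, 0, 0, 0],
    [0.033, -0.008, 0.033, 0, 0, 0],
  ],
)

```text
time: 6.92
ee_pos: [0.5407, 0.0282, 0.0633]
eef_rot: [0.737, 0.559, -0.301, 0.232]
ft_force: [0.2, -0.6, -3.2]
width: 0.0398
grip_force: 35.0
```

drive_tool(
  increments=[
    [0.002, 0, 0.002, 0, 0, 0],
    [0.004, 0, 0.004, 0, 0, 0],
    [0.006, 0, 0.006, 0, 0, 0],
    [0.008, 0, 0.008, 0, 0, 0],
    [0.008, 0, 0.008, 0, 0, 0],
  ],
)

```text
time: 7.33
ee_pos: [0.5409, 0.0282, 0.0603]
eef_rot: [0.737, 0.559, -0.301, 0.232]
ft_force: [0.2, 0.2, -3.1]
width: 0.0396
grip_force: 35.0
```

drive_tool(
  increments=[
    [0.001, 0, 0.001, 0, 0, 0],
    [0.002, 0, 0.002, 0, 0, 0],
    [0.003, 0, 0.003, 0, 0, 0],
    [0.004, 0, 0.004, 0, 0, 0],
    [0.004, 0, 0.004, 0, 0, 0],
  ],
)

```text
time: 7.75
ee_pos: [0.541, 0.0283, 0.059]
eef_rot: [0.737, 0.559, -0.301, 0.233]
ft_force: [-0.8, 0.9, 0.3]
width: 0.04
grip_force: 35.0
```

drive_tool(
  increments=[
    [0.001, 0, 0.001, 0, 0, 0],
    [0.002, 0, 0.002, 0, 0, 0],
    [0.003, 0, 0.003, 0, 0, 0],
    [0.003, 0, 0.003, 0, 0, 0],
    [0.003, 0, 0.003, 0, 0, 0],
  ],
)

```text
time: 8.17
ee_pos: [0.541, 0.0284, 0.0589]
eef_rot: [0.737, 0.558, -0.301, 0.233]
ft_force: [-1.8, 3.2, 9.6]
width: 0.0396
grip_force: 35.0
```

drive_tool(
  increments=[
    [0.0, 0, -0.003, 0, 0, 0],
    [0.002, 0, -0.006, 0, 0, 0],
    [0.004, 0, -0.008, 0, 0, 0],
    [0.006, 0, -0.01, 0, 0, 0],
    [0.007, 0, -0.011, 0, 0, 0],
  ],
)

```text
time: 8.58
ee_pos: [0.5421, 0.031, 0.0589]
eef_rot: [0.737, 0.558, -0.302, 0.233]
ft_force: [-0.7, -3.1, 6.3]
width: 0.0395
grip_force: 35.0
```

drive_tool(
  increments=[
    [0.001, 0, -0.001, 0, 0, 0],
    [0.002, 0, -0.002, 0, 0, 0],
    [0.003, 0, -0.003, 0, 0, 0],
    [0.004, 0, -0.004, 0, 0, 0],
    [0.004, 0, -0.004, 0, 0, 0],
  ],
)

```text
time: 9.0
ee_pos: [0.5425, 0.0324, 0.0589]
eef_rot: [0.737, 0.558, -0.302, 0.233]
ft_force: [-0.8, -3.7, 5.9]
width: 0.0398
grip_force: 35.0
```

drive_tool(
  increments=[
    [0.001, 0, -0.001, 0, 0, 0],
    [0.002, 0, -0.002, 0, 0, 0],
    [0.003, 0, -0.003, 0, 0, 0],
    [0.004, 0, -0.004, 0, 0, 0],
    [0.004, 0, -0.004, 0, 0, 0],
  ],
)

```text
time: 9.42
ee_pos: [0.5425, 0.0325, 0.059]
eef_rot: [0.737, 0.557, -0.303, 0.234]
ft_force: [-2.1, -9.6, 5.4]
width: 0.0395
grip_force: 35.0
```

drive_tool(
  increments=[
    [0.001, 0, -0.001, 0, 0, 0],
    [0.002, 0, -0.002, 0, 0, 0],
    [0.003, 0, -0.003, 0, 0, 0],
    [0.004, 0, -0.004, 0, 0, 0],
    [0.004, 0, -0.004, 0, 0, 0],
  ],
)

```text
time: 9.83
ee_pos: [0.5425, 0.0325, 0.0591]
eef_rot: [0.737, 0.556, -0.305, 0.234]
ft_force: [-4.9, -13.4, 4.3]
width: 0.0399
grip_force: 35.0
```

drive_tool(
  increments=[
    [-0.004, 0, 0.004, 0, 0, 0],
    [-0.006, 0, 0.006, 0, 0, 0],
    [-0.006, 0, 0.006, 0, 0, 0],
    [-0.006, 0, 0.006, 0, 0, 0],
    [-0.006, 0, 0.006, 0, 0, 0],
  ],
)

```text
time: 10.25
ee_pos: [0.5425, 0.0325, 0.059]
eef_rot: [0.737, 0.558, -0.303, 0.233]
ft_force: [-1.9, -5.9, 4.3]
width: 0.0397
grip_force: 35.0
```

drive_tool(
  increments=[
    [0, 0, 0, 0, 0, 0],
    [0, 0, 0, 0, 0, 0],
    [0, 0, 0, 0, 0, 0],
    [0, 0, 0, 0, 0, 0],
    [0, 0, 0, 0, 0, 0],
  ],
  claw=0.3,
)

```text
time: 10.67
ee_pos: [0.5426, 0.0348, 0.0581]
eef_rot: [0.737, 0.559, -0.301, 0.232]
ft_force: [0.6, 0.1, -0.1]
width: 0.0593
grip_force: 0.0
```

drive_tool(
  increments=[
    [0, 0, -0.05, 0, 0, 0],
    [0, 0, -0.12, 0, 0, 0],
    [0, 0, -0.22, 0, 0, 0],
    [0, 0, -0.32, 0, 0, 0],
    [0, 0, -0.42, 0, 0, 0],
  ],
)

```text
time: 11.08
ee_pos: [0.5658, 0.1209, 0.1487]
eef_rot: [0.737, 0.559, -0.301, 0.232]
ft_force: [0.4, 0.3, 0.3]
width: 0.061
grip_force: 0.0
```

drive_tool(
  increments=[
    [0, 0, -0.05, 0, 0.15, 0],
    [0, 0, -0.1, 0, 0.3, 0],
    [0, 0, -0.15, 0, 0.45, 0],
    [0, 0, -0.2, 0, 0.6, 0],
    [0, 0, -0.25, 0, 0.75, 0],
  ],
)

```text
time: 11.5
ee_pos: [0.5802, 0.1724, 0.2027]
eef_rot: [0.793, 0.603, -0.071, 0.059]
ft_force: [0.2, -0.5, -0.8]
width: 0.0607
grip_force: 0.0
```

Run:
```python
from h import *
im=camera("scene");t=camera("top")
o=np.zeros((400,800,3),np.uint8);o[:,:400]=cv2.resize(im[150:250,220:320],(400,400));o[:,400:]=cv2.resize(t[185:285,200:300],(400,400));cv2.imwrite("pics/s3.png",o)
# rack estimate
ry=77.6;f=nums([.45,-.15,.30],B(75),False);nums([.42,-.32,.25],B(77.5),False,f)
```

```text
[-1.181, -0.1295, -0.1016, 0.0145, 0.2358, -0.0195]
[-0.5732, 0.0501, 0.1667, 0.0, 0.0, -0.0556]
```

View pics/s3.png

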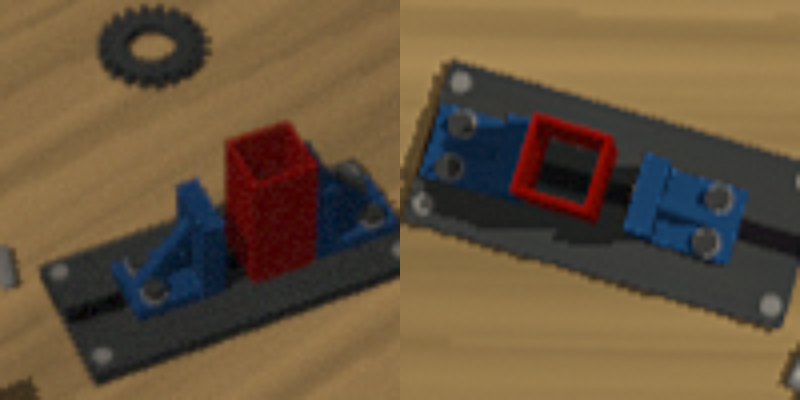

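drive_tool(
  increments=[
    [-0.13, -0.03, -0.02, 0, 0.05, 0],
    [-0.26, -0.05, -0.04, 0, 0.1, 0],
    [-0.39, -0.08, -0.07, 0, 0.15, 0],
    [-0.52, -0.1, -0.1, 0, 0.2, 0],
    [-0.65, -0.13, -0.1, 0.014, 0.236, -0.02],
  ],
  claw=0.1,
)

```text
time: 12.02
ee_pos: [0.4912, 0.0016, 0.2688]
eef_rot: [0.791, 0.611, -0.004, -0.0]
ft_force: [1.6, -0.7, -0.5]
width: 0.0771
grip_force: 0.0
```

drive_tool(
  increments=[
    [-0.13, 0, -0.02, 0, 0, 0],
    [-0.26, 0, -0.03, 0, 0, 0],
    [-0.39, 0, -0.04, 0, 0, -0.02],
    [-0.52, 0, -0.05, 0, 0, -0.04],
    [-0.65, 0, -0.05, 0, 0, -0.06],
  ],
)

```text
time: 12.43
ee_pos: [0.4417, -0.1874, 0.2837]
eef_rot: [0.776, 0.63, -0.005, -0.001]
ft_force: [1.1, 0.1, -0.5]
width: 0.0781
grip_force: 0.0
```

drive_tool(
  increments=[
    [-0.12, 0, 0, 0, 0, 0],
    [-0.24, 0, 0, 0, 0, 0],
    [-0.36, 0, 0, 0, 0, 0],
    [-0.48, 0, 0, 0, 0, 0],
    [-0.53, 0, 0, 0, 0, 0],
  ],
)

```text
time: 12.85
ee_pos: [0.4071, -0.3458, 0.2833]
eef_rot: [0.778, 0.628, -0.006, -0.002]
ft_force: [0.3, 0.2, 0.4]
width: 0.0781
grip_force: 0.0
```

Run:
```python
from h import *
c=cal("wrist");im=camera("wrist");cv2.imwrite("pics/w3.png",im);np.savez("pics/w3.npz",K=c[0],p=c[1],M=c[2]);print(c[1],proj("wrist",[[.527,-.305,.064],[.549,-.211,.104]],c))
q=proj("wrist",[[.535,-.255,.05]],c)[0].astype(int);x0=min(max(q[0]-130,0),300);y0=min(max(q[1]-110,0),220);print(x0,y0)
cv2.imwrite("pics/w3c.png",cv2.resize(im[y0:y0+200,x0:x0+260],None,fx=3,fy=3,interpolation=cv2.INTER_CUBIC))
```

```text
[ 0.42503009 -0.27766402  0.46697908] [[382.89337005 115.12686264]
 [404.77640015   1.18019411]]
250 0
```

View pics/w3c.png

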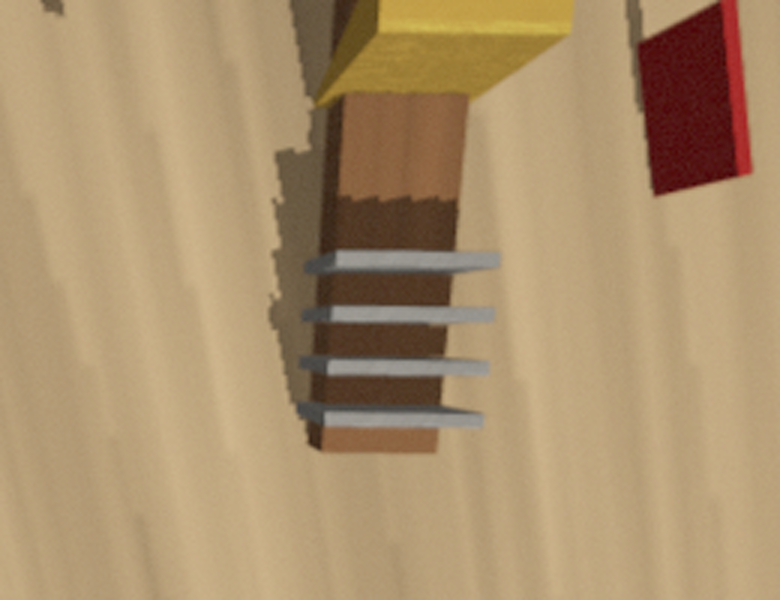

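Run:
```python
from h import *
d=np.load("pics/w3.npz");c=(d["K"],d["p"],d["M"])
L=np.array([(336,260),(330,314),(328,367),(325,418)])/3+[250,0];Rr=np.array([(500,258),(494,314),(488,368),(484,420)])/3+[250,0]
PL=ray("",L,.064,c);PR=ray("",Rr,.064,c);print(PL.round(4),PR.round(4),np.linalg.norm(PL-PR,axis=1))
C=(PL+PR)/2;print(C.round(4));v=C[0]-C[3];print(np.linalg.norm(v),np.degrees(np.arctan2(v[1],v[0])),[np.degrees(np.arctan2(*(e[1::-1]))) for e in PR-PL])
W=ray("",np.array([(380,28),(571,33)])/3+[250,0],.104,c);print(W.round(4),np.linalg.norm(W[0]-W[1]))
r=v/np.linalg.norm(v);C0=C.mean(0)+.043*r;print("rack",C0,"wedge flat mid",C0+.042*r, W.mean(0))
G=C[3].copy();G[2]=.064-.012
f=nums(G+[0,0,.06],B(77.3));nums(G,B(77.3),True,f)
```

```text
[[ 0.5102 -0.2726  0.064 ]
 [ 0.5055 -0.2896  0.064 ]
 [ 0.502  -0.307   0.064 ]
 [ 0.4982 -0.3241  0.064 ]] [[ 0.5645 -0.2837  0.064 ]
 [ 0.5604 -0.3015  0.064 ]
 [ 0.5562 -0.3191  0.064 ]
 [ 0.5526 -0.3366  0.064 ]] [0.05545615 0.05617477 0.05548238 0.05580209]
[[ 0.5374 -0.2782  0.064 ]
 [ 0.5329 -0.2956  0.064 ]
 [ 0.5291 -0.3131  0.064 ]
 [ 0.5254 -0.3304  0.064 ]]
0.05355036520925672 77.08913266449687 [np.float64(-11.620917450278828), np.float64(-12.259472574367399), np.float64(-12.580488458042819), np.float64(-12.914132221323676)]
[[ 0.5243 -0.2121  0.104 ]
 [ 0.5782 -0.2254  0.104 ]] 0.05557013983085006
rack [ 0.54081141 -0.26238059  0.064     ] wedge flat mid [ 0.55019568 -0.2214424   0.064     ] [ 0.55125756 -0.21874523  0.104     ]
[0.143, 0.3822, 0.6272, -0.0144, 0.0097, 0.0084]
[0.0, 0.0, 0.2, 0.0, 0.0, 0.0]
```

drive_tool(
  increments=[
    [0.03, 0.08, 0.12, -0.014, 0.01, 0.008],
    [0.06, 0.16, 0.24, -0.014, 0.01, 0.008],
    [0.09, 0.24, 0.36, -0.014, 0.01, 0.008],
    [0.12, 0.31, 0.48, -0.014, 0.01, 0.008],
    [0.143, 0.382, 0.58, -0.014, 0.01, 0.008],
  ],
)

```text
time: 13.32
ee_pos: [0.5273, -0.3227, 0.1105]
eef_rot: [0.778, 0.628, 0.001, -0.0]
ft_force: [1.2, -0.1, 0.1]
width: 0.0783
grip_force: 0.0
```

Run:
```python
from h import *
nums([.5254,-.3304,.052],B(77.2))
```

```text
[-0.0269, -0.0009, 0.2572, 0.0016, -0.0024, 0.0123]
```

drive_tool(
  increments=[
    [0, 0, 0.05, 0, 0, 0],
    [0, 0, 0.1, 0, 0, 0],
    [0, 0, 0.11, 0, 0, 0],
    [0, 0, 0.11, 0, 0, 0],
    [0, 0, 0.11, 0, 0, 0],
  ],
)

```text
time: 13.73
ee_pos: [0.5271, -0.3242, 0.0807]
eef_rot: [0.779, 0.627, 0.002, 0.001]
ft_force: [-0.4, 0.5, 1.0]
width: 0.0783
grip_force: 0.0
```

Run:
```python
from h import *
nums([.5254,-.3304,.052],B(77.2))
```

```text
[-0.0217, -0.0016, 0.1579, 0.0048, -0.002, 0.0109]
```

drive_tool(
  increments=[
    [-0.022, -0.002, 0.0, 0.004, -0.002, 0.01],
    [-0.022, -0.002, 0.05, 0.004, -0.002, 0.01],
    [-0.022, -0.002, 0.1, 0.004, -0.002, 0.01],
    [-0.022, -0.002, 0.157, 0.004, -0.002, 0.01],
    [-0.022, -0.002, 0.157, 0.004, -0.002, 0.01],
  ],
)

```text
time: 14.15
ee_pos: [0.5235, -0.3307, 0.0311]
eef_rot: [0.782, 0.624, -0.0, -0.001]
ft_force: [-1.3, 0.2, -0.2]
width: 0.0783
grip_force: 0.0
```

drive_tool(
  increments=[
    [0, 0, 0, 0, 0, 0],
    [0, 0, 0, 0, 0, 0],
    [0, 0, 0, 0, 0, 0],
    [0, 0, 0, 0, 0, 0],
    [0, 0, 0, 0, 0, 0],
  ],
  claw=1,
  force=30,
)

```text
time: 14.57
ee_pos: [0.5256, -0.331, 0.034]
eef_rot: [0.781, 0.624, 0.001, 0.001]
ft_force: [0.9, 0.2, 3.3]
width: 0.0549
grip_force: 30.0
```

Run:
```python
from h import *
s=read_state();print(s["width"],s["grip_force"],s["ft_force"],s["ee_pos"])
nums([.5254,-.3304,.052],B(77.2))
```

```text
0.054870269390107126 30.019564926624298 [0.89763629 0.18770133 3.27630826] [ 0.52556353 -0.33104507  0.03404751]
[0.002, -0.001, 0.0025, 0.0029, 0.0003, 0.0001]
```

Run:
```python
from h import *
s=read_state();g=np.array(s["ee_pos"])+[0,0,hold_point_z]
f=nums([g[0],g[1],.19],B(77.2))
H=F(.001,0,.0487+.095)
m=(f[0]+H)/2;
f=nums([m[0],m[1],.19],B(76),True,f)
f=nums([H[0],H[1],.19],B(74.75),True,f)
f=nums(H,B(74.75),True,f)
```

```text
[-0.0001, 0.0011, -0.4575, 0.0029, 0.0003, 0.0001]
[0.5678, -0.109, 0.0, 0.0, 0.0, 0.0267]
[0.5654, -0.1209, 0.0, 0.0, 0.0, 0.0278]
[0.0, 0.0, 0.1143, 0.0, 0.0, 0.0]
```

drive_tool(
  increments=[
    [0, 0, -0.05, 0, 0, 0],
    [0, 0, -0.13, 0, 0, 0],
    [0, 0, -0.25, 0, 0, 0],
    [0, 0, -0.37, 0, 0, 0],
    [0, 0, -0.457, 0.003, 0, 0],
  ],
)

```text
time: 14.98
ee_pos: [0.5254, -0.331, 0.1737]
eef_rot: [0.781, 0.624, 0.0, 0.001]
ft_force: [-0.1, -1.1, -0.8]
width: 0.054
grip_force: 30.0
```

drive_tool(
  increments=[
    [0.1, -0.02, 0, 0, 0, 0],
    [0.22, -0.04, 0, 0, 0, 0],
    [0.34, -0.06, 0, 0, 0, 0.01],
    [0.46, -0.09, 0, 0, 0, 0.02],
    [0.568, -0.109, 0, 0, 0, 0.027],
  ],
)

```text
time: 15.4
ee_pos: [0.5304, -0.1549, 0.1706]
eef_rot: [0.788, 0.616, -0.0, -0.001]
ft_force: [1.6, 0.1, -1.7]
width: 0.0546
grip_force: 30.0
```

drive_tool(
  increments=[
    [0.12, -0.024, 0, 0, 0, 0],
    [0.24, -0.05, 0, 0, 0, 0.01],
    [0.36, -0.075, 0, 0, 0, 0.02],
    [0.48, -0.1, 0, 0, 0, 0.028],
    [0.565, -0.121, 0, 0, 0, 0.028],
  ],
)

```text
time: 15.82
ee_pos: [0.5363, 0.0198, 0.1708]
eef_rot: [0.794, 0.608, 0.0, -0.001]
ft_force: [1.1, 1.2, -2.4]
width: 0.0549
grip_force: 30.0
```

drive_tool(
  increments=[
    [0, 0, 0.03, 0, 0, 0],
    [0, 0, 0.07, 0, 0, 0],
    [0, 0, 0.1, 0, 0, 0],
    [0, 0, 0.114, 0, 0, 0],
    [0, 0, 0.114, 0, 0, 0],
  ],
)

```text
time: 16.23
ee_pos: [0.5356, 0.0144, 0.1345]
eef_rot: [0.795, 0.606, -0.002, -0.001]
ft_force: [0.1, -0.9, -1.7]
width: 0.0544
grip_force: 30.0
```

Run:
```python
from h import *
s=read_state();print(s["width"],s["grip_force"],s["ft_force"])
f=nums(F(.001,0,.0487+.095),B(74.75));nums(F(.001,0,.0487+.004),B(74.75),True,f)
camera("wrist")
im=camera("scene");t=camera("top");w=camera("wrist");cv2.imwrite("pics/w4.png",w)
o=np.zeros((400,800,3),np.uint8);o[:,:400]=cv2.resize(im[150:250,220:320],(400,400));o[:,400:]=cv2.resize(w[180:420,160:400],(400,400));cv2.imwrite("pics/s4.png",o)
nums(F(.001,0,.0487+.095),B(74.75))
```

```text
0.05437916799546674 29.995743334293365 [ 0.06395314 -0.87758341 -1.67607581]
[0.0054, 0.0041, -0.0083, -0.005, 0.0011, -0.0031]
[0.0, 0.0, 0.3033, 0.0, 0.0, 0.0]
[0.0011, 0.001, -0.0014, -0.0009, -0.0004, -0.0014]
```

View pics/s4.png

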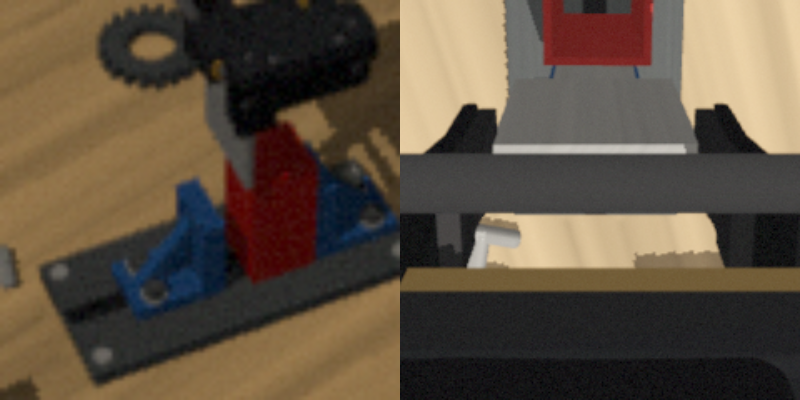

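drive_tool(
  increments=[
    [0.001, 0.001, 0.03, 0, 0, 0],
    [0.001, 0.001, 0.06, 0, 0, 0],
    [0.001, 0.001, 0.09, 0, 0, 0],
    [0.001, 0.001, 0.11, 0, 0, 0],
    [0.001, 0.001, 0.11, 0, 0, 0],
  ],
)

```text
time: 16.85
ee_pos: [0.5357, 0.0161, 0.1011]
eef_rot: [0.795, 0.607, -0.002, -0.002]
ft_force: [-0.6, 0.2, -1.3]
width: 0.0547
grip_force: 30.0
```

drive_tool(
  increments=[
    [0, 0, 0.03, 0, 0, 0],
    [0, 0, 0.06, 0, 0, 0],
    [0, 0, 0.09, 0, 0, 0],
    [0, 0, 0.11, 0, 0, 0],
    [0, 0, 0.11, 0, 0, 0],
  ],
)

```text
time: 17.27
ee_pos: [0.5358, 0.0161, 0.0684]
eef_rot: [0.795, 0.607, -0.001, -0.001]
ft_force: [0.4, -0.3, -1.9]
width: 0.0544
grip_force: 30.0
```

Run:
```python
from h import *
s=read_state();print(s["width"],s["ft_force"])
f=nums(F(.001,0,.0487+.004),B(74.75))
```

```text
0.05440426265994441 [ 0.43658325 -0.33855885 -1.88053478]
[-0.0002, 0.0056, 0.0745, -0.005, 0.0006, -0.0002]
```

drive_tool(
  increments=[
    [0, 0.003, 0.02, 0, 0, 0],
    [0, 0.004, 0.04, 0, 0, 0],
    [0, 0.005, 0.06, 0, 0, 0],
    [0, 0.005, 0.074, 0, 0, 0],
    [0, 0.005, 0.074, 0, 0, 0],
  ],
)

```text
time: 17.68
ee_pos: [0.5376, 0.0158, 0.0468]
eef_rot: [0.795, 0.607, -0.001, -0.001]
ft_force: [-0.2, 0.4, -1.4]
width: 0.0545
grip_force: 30.0
```

drive_tool(
  increments=[
    [0, 0, 0.003, 0, 0, 0],
    [0, 0, 0.006, 0, 0, 0],
    [0, 0, 0.009, 0, 0, 0],
    [0, 0, 0.012, 0, 0, 0],
    [0, 0, 0.012, 0, 0, 0],
  ],
)

```text
time: 18.1
ee_pos: [0.5382, 0.0158, 0.0443]
eef_rot: [0.795, 0.607, -0.0, -0.001]
ft_force: [1.2, -0.3, -0.8]
width: 0.0544
grip_force: 30.0
```

drive_tool(
  increments=[
    [0, 0, 0.001, 0, 0, 0],
    [0, 0, 0.002, 0, 0, 0],
    [0, 0, 0.004, 0, 0, 0],
    [0, 0, 0.005, 0, 0, 0],
    [0, 0, 0.005, 0, 0, 0],
  ],
)

```text
time: 18.52
ee_pos: [0.5382, 0.0158, 0.0428]
eef_rot: [0.795, 0.607, -0.0, -0.001]
ft_force: [0.2, -0.7, -1.0]
width: 0.0543
grip_force: 30.0
```

drive_tool(
  increments=[
    [0, 0, 0.001, 0, 0, 0],
    [0, 0, 0.002, 0, 0, 0],
    [0, 0, 0.003, 0, 0, 0],
    [0, 0, 0.004, 0, 0, 0],
    [0, 0, 0.004, 0, 0, 0],
  ],
)

```text
time: 18.93
ee_pos: [0.5384, 0.0161, 0.0421]
eef_rot: [0.795, 0.607, -0.0, -0.001]
ft_force: [-1.8, 1.3, 3.7]
width: 0.0546
grip_force: 30.0
```

drive_tool(
  increments=[
    [0, 0, 0.001, 0, 0, 0],
    [0, 0, 0.002, 0, 0, 0],
    [0, 0, 0.003, 0, 0, 0],
    [0, 0, 0.004, 0, 0, 0],
    [0, 0, 0.004, 0, 0, 0],
  ],
)

```text
time: 19.35
ee_pos: [0.5389, 0.0165, 0.0419]
eef_rot: [0.795, 0.607, 0.0, -0.0]
ft_force: [-4.8, 1.1, 14.2]
width: 0.0546
grip_force: 30.0
```

drive_tool(
  increments=[
    [0.002, 0, -0.003, 0, 0, 0],
    [0.004, 0, -0.004, 0, 0, 0],
    [0.006, 0, -0.004, 0, 0, 0],
    [0.007, 0, -0.004, 0, 0, 0],
    [0.007, 0, -0.004, 0, 0, 0],
  ],
)

```text
time: 19.77
ee_pos: [0.539, 0.017, 0.042]
eef_rot: [0.795, 0.607, -0.001, -0.0]
ft_force: [-2.9, -2.4, 7.9]
width: 0.0539
grip_force: 30.0
```

drive_tool(
  increments=[
    [0.002, 0, 0, 0, 0, 0],
    [0.003, 0, 0, 0, 0, 0],
    [0.005, 0, 0, 0, 0, 0],
    [0.006, 0, 0, 0, 0, 0],
    [0.006, 0, 0, 0, 0, 0],
  ],
)

```text
time: 20.18
ee_pos: [0.539, 0.0171, 0.042]
eef_rot: [0.795, 0.606, -0.001, 0.0]
ft_force: [-4.1, -7.2, 9.6]
width: 0.0546
grip_force: 30.0
```

drive_tool(
  increments=[
    [-0.003, 0, -0.002, 0, 0, 0],
    [-0.006, 0, -0.003, 0, 0, 0],
    [-0.006, 0, -0.003, 0, 0, 0],
    [-0.006, 0, -0.003, 0, 0, 0],
    [-0.006, 0, -0.003, 0, 0, 0],
  ],
)

```text
time: 20.6
ee_pos: [0.5387, 0.0172, 0.0423]
eef_rot: [0.795, 0.607, -0.001, -0.0]
ft_force: [0.2, -4.7, -0.1]
width: 0.0537
grip_force: 30.0
```

drive_tool(
  increments=[
    [0, 0, 0, 0, 0, 0],
    [0, 0, 0, 0, 0, 0],
    [0, 0, 0, 0, 0, 0],
    [0, 0, 0, 0, 0, 0],
    [0, 0, 0, 0, 0, 0],
  ],
  claw=0.15,
)

```text
time: 21.02
ee_pos: [0.5388, 0.0185, 0.0426]
eef_rot: [0.795, 0.607, -0.0, -0.001]
ft_force: [-0.1, -0.2, -0.5]
width: 0.0728
grip_force: 0.0
```

drive_tool(
  increments=[
    [0, 0, -0.04, 0, 0, 0],
    [0, 0, -0.12, 0, 0, 0],
    [0, 0, -0.24, 0, 0, 0],
    [0, 0, -0.37, 0, 0, 0],
    [0, 0, -0.5, 0, 0, 0],
  ],
)

```text
time: 21.43
ee_pos: [0.5385, 0.0181, 0.1951]
eef_rot: [0.795, 0.607, -0.0, -0.001]
ft_force: [1.5, 0.3, -0.8]
width: 0.074
grip_force: 0.0
```

drive_tool(
  increments=[
    [-0.06, 0.0, -0.12, 0, 0, 0],
    [-0.12, 0, -0.25, 0, 0, 0],
    [-0.25, 0.1, -0.25, 0, 0, 0],
    [-0.38, 0.17, -0.25, 0, 0, 0],
    [-0.4, 0.17, -0.25, 0, 0, 0],
  ],
)

```text
time: 21.85
ee_pos: [0.5572, -0.1175, 0.2689]
eef_rot: [0.796, 0.605, -0.0, 0.001]
ft_force: [-0.3, -0.7, 0.0]
width: 0.0739
grip_force: 0.0
```

Run:
```python
from h import *
camera("wrist");c=cal("wrist");w=camera("wrist");cv2.imwrite("pics/w5.png",w);np.savez("pics/w5.npz",K=c[0],p=c[1],M=c[2]);im=camera("scene")
q=proj("wrist",[F(.003,0,.06)],c)[0].astype(int);print(q,read_state()["ee_pos"])
x0=min(max(q[0]-60,0),440);y0=min(max(q[1]-60,0),300)
print(x0,y0)
o=np.zeros((400,800,3),np.uint8);o[:,:400]=cv2.resize(im[150:250,220:320],(400,400));o[:,400:]=cv2.resize(w[y0:y0+120,x0:x0+120],(400,400));cv2.imwrite("pics/s5.png",o)
```

```text
[217  49] [ 0.55650541 -0.11286447  0.26808778]
157 0
```

View pics/s5.png

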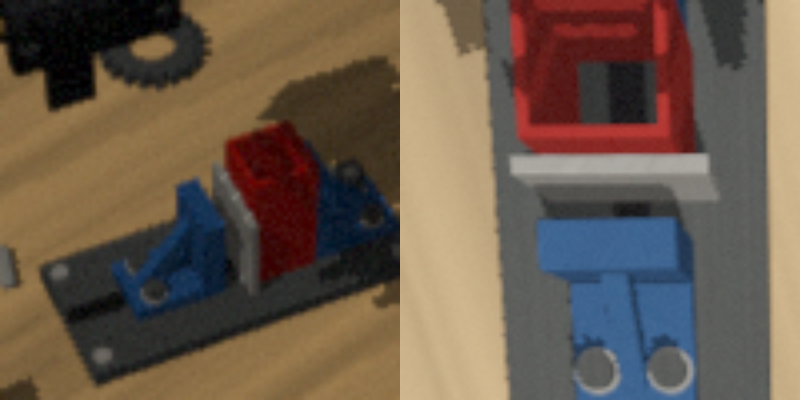

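Run:
```python
from h import *
d=np.load("pics/w5.npz");c=(d["K"],d["p"],d["M"]);w=cv2.imread("pics/w5.png")
print([w[y,215].tolist() for y in range(44,70)])
for q in [(610,174),(610,217),(510,174),(708,174),(538,217),(685,217),(610,153)]:
    e=ray("",np.array([q[0]-400,q[1]])*.3+[157,0],.072,c)[0]-FC;print(q,(fx@e).round(4),(fy@e).round(4))
# wedge: flat face mid est, grasp point at wedge x~9, 14 below top
r=np.array([np.cos(np.radians(77.1)),np.sin(np.radians(77.1)),0])
Wf=np.array([.5505,-.2205,0]);G=Wf+.009*r;G[2]=.104-.016
print("G",G);f=nums(G+[0,0,.07],B(77.1));nums(G,B(77.1),True,f)
```

```text
[[39, 44, 139], [36, 41, 139], [122, 129, 150], [157, 162, 167], [163, 170, 171], [163, 169, 172], [161, 167, 169], [162, 168, 171], [134, 139, 142], [120, 126, 129], [121, 125, 128], [93, 98, 99], [79, 81, 82], [79, 80, 83], [77, 81, 83], [77, 81, 82], [67, 69, 68], [55, 56, 59], [58, 57, 59], [55, 55, 54], [48, 52, 50], [93, 74, 57], [135, 95, 60], [145, 100, 62], [145, 99, 60], [142, 98, 58]]
(610, 174) 0.0008 -0.0021
(610, 217) -0.0106 -0.0015
(510, 174) 0.0011 0.0263
(708, 174) 0.0006 -0.0298
(538, 217) -0.0104 0.019
(685, 217) -0.0108 -0.0229
(610, 153) 0.0064 -0.0023
G [ 0.55250925 -0.21172715  0.088     ]
[-0.3214, 0.0753, 0.4291, -0.0016, -0.0006, -0.0561]
[0.0, 0.0, 0.2333, 0.0, 0.0, 0.0]
```

drive_tool(
  increments=[
    [-0.06, 0.015, 0.05, 0, 0, -0.01],
    [-0.13, 0.03, 0.12, 0, 0, -0.02],
    [-0.2, 0.05, 0.2, 0, 0, -0.03],
    [-0.27, 0.065, 0.28, 0, 0, -0.045],
    [-0.319, 0.075, 0.36, 0, 0, -0.056],
  ],
)

```text
time: 22.42
ee_pos: [0.5531, -0.2099, 0.1592]
eef_rot: [0.781, 0.625, 0.0, -0.0]
ft_force: [0.3, -0.2, 0.2]
width: 0.0741
grip_force: 0.0
```

drive_tool(
  increments=[
    [0, 0, 0.03, 0, 0, 0],
    [0, 0, 0.06, 0, 0, 0],
    [0, 0, 0.06, 0, 0, 0],
    [0, 0, 0.06, 0, 0, 0],
    [0, 0, 0.06, 0, 0, 0],
  ],
)

```text
time: 22.83
ee_pos: [0.5542, -0.2083, 0.143]
eef_rot: [0.781, 0.625, 0.0, 0.0]
ft_force: [0.1, 0.1, -0.1]
width: 0.0741
grip_force: 0.0
```

Run:
```python
from h import *
print(read_state()["width"]);nums([.5527,-.2110,.088],B(77.1))
```

```text
0.07411509196204523
[-0.0099, -0.0031, 0.2458, 0.0011, -0.0007, 0.0059]
```

drive_tool(
  increments=[
    [-0.01, -0.003, 0.06, 0, 0, 0.006],
    [-0.01, -0.003, 0.12, 0, 0, 0.006],
    [-0.01, -0.003, 0.18, 0, 0, 0.006],
    [-0.01, -0.003, 0.23, 0, 0, 0.006],
    [-0.01, -0.003, 0.245, 0, 0, 0.006],
  ],
)

```text
time: 23.25
ee_pos: [0.551, -0.2113, 0.0668]
eef_rot: [0.782, 0.623, -0.001, -0.001]
ft_force: [-0.2, 0.4, -0.5]
width: 0.0737
grip_force: 0.0
```

drive_tool(
  increments=[
    [0, 0, 0, 0, 0, 0],
    [0, 0, 0, 0, 0, 0],
    [0, 0, 0, 0, 0, 0],
    [0, 0, 0, 0, 0, 0],
    [0, 0, 0, 0, 0, 0],
  ],
)

```text
time: 23.67
ee_pos: [0.5519, -0.2125, 0.0688]
eef_rot: [0.783, 0.622, 0.0, -0.0]
ft_force: [0.1, -0.0, -0.3]
width: 0.0741
grip_force: 0.0
```

drive_tool(
  increments=[
    [0, 0, 0, 0, 0, 0],
    [0, 0, 0, 0, 0, 0],
    [0, 0, 0, 0, 0, 0],
    [0, 0, 0, 0, 0, 0],
    [0, 0, 0, 0, 0, 0],
  ],
  claw=1,
  force=60,
)

```text
time: 24.08
ee_pos: [0.5514, -0.2123, 0.0679]
eef_rot: [0.783, 0.622, -0.0, -0.001]
ft_force: [-0.1, 0.4, 0.6]
width: 0.0552
grip_force: 60.0
```

Run:
```python
from h import *
s=read_state();print(s["width"],s["grip_force"],s["ft_force"],s["ee_pos"]);nums([.5527,-.2110,.088],B(77.1))
```

```text
0.05522841381560301 59.99931319662892 [-0.07448814  0.38530276  0.6212151 ] [ 0.55142923 -0.21229519  0.06792866]
[0.0052, 0.0031, -0.0046, -0.0018, -0.0004, -0.0025]
```

Run:
```python
from h import *
s=read_state();g=np.array(s["ee_pos"])+[0,0,hold_point_z]
f=nums([g[0],g[1],.215],B(77))
H=F(.0013,-.0015,.0826+.075)
f=nums([H[0],H[1],.215],B(74.75),True,f)
f=nums(H,B(74.75),True,f)
```

```text
[0.0001, -0.0006, -0.4279, -0.0018, -0.0004, -0.0003]
[0.7306, -0.2119, 0.0, 0.0, 0.0, 0.05]
[0.0, 0.0, 0.1513, 0.0, 0.0, 0.0]
```

drive_tool(
  increments=[
    [0, 0, -0.04, 0, 0, 0],
    [0, 0, -0.12, 0, 0, 0],
    [0, 0, -0.23, 0, 0, 0],
    [0, 0, -0.34, 0, 0, 0],
    [0, 0, -0.428, -0.002, 0, 0],
  ],
)

```text
time: 24.5
ee_pos: [0.5514, -0.2123, 0.1989]
eef_rot: [0.783, 0.622, 0.0, 0.0]
ft_force: [0.8, -0.8, -5.6]
width: 0.0552
grip_force: 60.0
```

drive_tool(
  increments=[
    [0.06, -0.02, 0, 0, 0, 0],
    [0.13, -0.04, 0, 0, 0, 0.01],
    [0.22, -0.065, 0, 0, 0, 0.02],
    [0.33, -0.1, 0, 0, 0, 0.03],
    [0.44, -0.13, 0, 0, 0, 0.05],
  ],
)

```text
time: 24.92
ee_pos: [0.5422, -0.0741, 0.1964]
eef_rot: [0.795, 0.606, -0.0, -0.0]
ft_force: [0.9, 0.2, -5.0]
width: 0.0551
grip_force: 60.0
```

drive_tool(
  increments=[
    [0.1, -0.03, 0, 0, 0, 0],
    [0.18, -0.05, 0, 0, 0, 0],
    [0.25, -0.07, 0, 0, 0, 0],
    [0.29, -0.082, 0, 0, 0, 0],
    [0.29, -0.082, 0, 0, 0, 0],
  ],
)

```text
time: 25.33
ee_pos: [0.5419, 0.019, 0.1965]
eef_rot: [0.793, 0.609, 0.0, -0.001]
ft_force: [0.3, 0.4, -5.5]
width: 0.0553
grip_force: 60.0
```

drive_tool(
  increments=[
    [0, 0, 0.04, 0, 0, 0],
    [0, 0, 0.08, 0, 0, 0],
    [0, 0, 0.12, 0, 0, 0],
    [0, 0, 0.15, 0, 0, 0],
    [0, 0, 0.15, 0, 0, 0],
  ],
)

```text
time: 25.75
ee_pos: [0.5408, 0.0143, 0.1481]
eef_rot: [0.795, 0.606, -0.002, -0.001]
ft_force: [-0.9, 0.6, -5.9]
width: 0.0555
grip_force: 60.0
```

Run:
```python
from h import *
camera("scene")
s=read_state();print(s["width"],s["grip_force"],s["ft_force"])
f=nums(F(.0013,-.0015,.0826+.075),B(74.75))
# measure yellow wedge lower edge & blue stop in the wrist view
c=cal("wrist");w=camera("wrist");cv2.imwrite("pics/w6.png",w)
h=cv2.cvtColor(w,cv2.COLOR_BGR2HSV);y=(h[...,0]>18)&(h[...,0]<32)&(h[...,1]>190)
n,l,st,ce=cv2.connectedComponentsWithStats(y.astype(np.uint8));print([st[i].tolist() for i in range(1,n) if st[i,4]>150])
print(proj("wrist",[F(-.0065,.028,.075),F(-.0035,.028,.075),F(-.0035,-.028,.075),F(.0058,0,.085)],c).round(1))
```

```text
0.05556103397687533 59.999697130911045 [-0.35630543  0.01060587 -5.24711029]
[0.0005, -0.0093, -0.0043, -0.0036, 0.0008, -0.0015]
[]
[[229.  228.2]
 [228.8 224.1]
 [310.5 224. ]
 [269.2 214.8]]
```

Run:
```python
from h import *
w=cv2.imread("pics/w6.png")
for x in(245,295):print(x,[(y,w[y,x].tolist()) for y in range(204,262,2)])
```

```text
245 [(204, [34, 37, 118]), (206, [27, 30, 114]), (208, [33, 36, 115]), (210, [35, 40, 121]), (212, [34, 35, 119]), (214, [93, 98, 112]), (216, [105, 108, 106]), (218, [102, 103, 99]), (220, [94, 86, 81]), (222, [91, 75, 64]), (224, [84, 56, 36]), (226, [48, 100, 123]), (228, [48, 104, 129]), (230, [44, 102, 127]), (232, [40, 100, 127]), (234, [47, 103, 130]), (236, [43, 103, 130]), (238, [45, 103, 129]), (240, [45, 102, 130]), (242, [53, 124, 153]), (244, [57, 128, 158]), (246, [58, 130, 160]), (248, [56, 126, 154]), (250, [47, 107, 134]), (252, [55, 124, 154]), (254, [54, 121, 152]), (256, [93, 190, 226]), (258, [99, 197, 233]), (260, [101, 199, 233])]
295 [(204, [31, 33, 108]), (206, [22, 29, 105]), (208, [29, 36, 109]), (210, [36, 38, 123]), (212, [35, 34, 122]), (214, [89, 86, 101]), (216, [91, 76, 61]), (218, [89, 71, 53]), (220, [86, 57, 34]), (222, [85, 58, 36]), (224, [88, 70, 56]), (226, [42, 101, 127]), (228, [45, 102, 128]), (230, [45, 105, 129]), (232, [47, 105, 130]), (234, [49, 105, 129]), (236, [45, 103, 128]), (238, [45, 103, 128]), (240, [51, 105, 131]), (242, [61, 131, 158]), (244, [59, 130, 160]), (246, [59, 130, 160]), (248, [52, 123, 154]), (250, [49, 112, 137]), (252, [54, 122, 152]), (254, [92, 188, 223]), (256, [100, 201, 236]), (258, [99, 200, 236]), (260, [102, 203, 238])]
```

drive_tool(
  increments=[
    [0.003, -0.009, 0.0, -0.003, 0, 0],
    [0.003, -0.009, 0.02, -0.003, 0, 0],
    [0.003, -0.009, 0.05, -0.003, 0, 0],
    [0.003, -0.009, 0.08, -0.003, 0, 0],
    [0.003, -0.009, 0.1, -0.003, 0, 0],
  ],
)

```text
time: 26.27
ee_pos: [0.5395, 0.0169, 0.1198]
eef_rot: [0.795, 0.607, 0.0, 0.001]
ft_force: [-0.2, -0.0, -4.5]
width: 0.0553
grip_force: 60.0
```

drive_tool(
  increments=[
    [0, 0, 0.01, 0, 0, 0],
    [0, 0, 0.02, 0, 0, 0],
    [0, 0, 0.03, 0, 0, 0],
    [0, 0, 0.03, 0, 0, 0],
    [0, 0, 0.03, 0, 0, 0],
  ],
)

```text
time: 26.68
ee_pos: [0.5401, 0.016, 0.1122]
eef_rot: [0.795, 0.607, 0.0, 0.001]
ft_force: [-1.1, -5.0, -5.4]
width: 0.0551
grip_force: 60.0
```

Run:
```python
from h import *
s=read_state();C=np.array(s["ee_pos"])+[0,0,hold_point_z]-FC;print("bottom",C[2]-.0826,"fx",fx@C,"fy",fy@C,s["ft_force"],s["width"])
```

```text
bottom 0.036270681956475356 fx 0.0020526569498734563 fy -0.00263657454251778 [-1.08331452 -5.04841537 -5.36888302] 0.05513479431270217
```

drive_tool(
  increments=[
    [-0.003, 0, 0, 0, 0, 0],
    [-0.006, 0, 0, 0, 0, 0],
    [-0.009, 0, 0, 0, 0, 0],
    [-0.01, 0, 0, 0, 0, 0],
    [-0.01, 0, 0, 0, 0, 0],
  ],
)

```text
time: 27.1
ee_pos: [0.5394, 0.0145, 0.1125]
eef_rot: [0.795, 0.607, 0.001, 0.001]
ft_force: [-0.4, -0.8, -6.0]
width: 0.0552
grip_force: 60.0
```

drive_tool(
  increments=[
    [-0.002, 0, 0.005, 0, 0, 0],
    [-0.003, 0, 0.01, 0, 0, 0],
    [-0.003, 0, 0.015, 0, 0, 0],
    [-0.003, 0, 0.02, 0, 0, 0],
    [-0.003, 0, 0.02, 0, 0, 0],
  ],
)

```text
time: 27.52
ee_pos: [0.5389, 0.0131, 0.1059]
eef_rot: [0.795, 0.607, 0.001, 0.001]
ft_force: [-1.0, -1.1, -5.1]
width: 0.0553
grip_force: 60.0
```

Run:
```python
from h import *
s=read_state();C=np.array(s["ee_pos"])+[0,0,hold_point_z]-FC;print("bottom",C[2]-.0826,"fx",fx@C,"fy",fy@C,s["ft_force"],s["torque"],s["width"])
```

```text
bottom 0.030013242333342918 fx -0.0010115833107707808 fy -0.00225510112204424 [-1.03687986 -1.11756631 -5.14476861] [-0.16288287 -0.0050856   0.01115578] 0.05531935538278282
```

drive_tool(
  increments=[
    [-0.001, 0, 0.005, 0, 0, 0],
    [-0.002, 0, 0.01, 0, 0, 0],
    [-0.003, 0, 0.015, 0, 0, 0],
    [-0.003, 0, 0.02, 0, 0, 0],
    [-0.003, 0, 0.023, 0, 0, 0],
  ],
)

```text
time: 27.93
ee_pos: [0.5388, 0.0123, 0.0992]
eef_rot: [0.795, 0.607, 0.001, 0.001]
ft_force: [-0.2, -1.0, -4.9]
width: 0.0552
grip_force: 60.0
```

drive_tool(
  increments=[
    [-0.001, 0, 0.003, 0, 0, 0],
    [-0.001, 0, 0.006, 0, 0, 0],
    [-0.002, 0, 0.008, 0, 0, 0],
    [-0.002, 0, 0.01, 0, 0, 0],
    [-0.002, 0, 0.01, 0, 0, 0],
  ],
)

```text
time: 28.35
ee_pos: [0.5388, 0.0118, 0.0964]
eef_rot: [0.795, 0.607, 0.001, 0.001]
ft_force: [0.2, -0.3, -5.6]
width: 0.0551
grip_force: 60.0
```

Run:
```python
from h import *
s=read_state();C=np.array(s["ee_pos"])+[0,0,hold_point_z]-FC;print("bottom",C[2]-.0826,"fx",fx@C,"fy",fy@C,s["ft_force"],s["torque"],s["width"])
```

```text
bottom 0.020527248137229184 fx -0.002365520155331853 fy -0.0025239506386650124 [ 0.1658987  -0.32609203 -5.59658233] [-0.05055146 -0.12146212 -0.06418095] 0.05514751190771353
```

drive_tool(
  increments=[
    [0, 0, 0.002, 0, 0, 0],
    [0, 0, 0.004, 0, 0, 0],
    [0, 0, 0.005, 0, 0, 0],
    [0, 0, 0.006, 0, 0, 0],
    [0, 0, 0.006, 0, 0, 0],
  ],
)

```text
time: 28.77
ee_pos: [0.5389, 0.0114, 0.0948]
eef_rot: [0.795, 0.607, 0.001, 0.001]
ft_force: [0.6, -1.8, -2.1]
width: 0.0555
grip_force: 60.0
```

drive_tool(
  increments=[
    [0, 0, 0.001, 0, 0, 0],
    [0, 0, 0.002, 0, 0, 0],
    [0, 0, 0.003, 0, 0, 0],
    [0, 0, 0.004, 0, 0, 0],
    [0, 0, 0.004, 0, 0, 0],
  ],
)

```text
time: 29.18
ee_pos: [0.5389, 0.0112, 0.0936]
eef_rot: [0.795, 0.607, 0.001, 0.001]
ft_force: [-0.7, -5.0, 1.9]
width: 0.0553
grip_force: 60.0
```

drive_tool(
  increments=[
    [-0.002, 0, 0.0, 0, 0, 0],
    [-0.003, 0, 0.001, 0, 0, 0],
    [-0.004, 0, 0.002, 0, 0, 0],
    [-0.004, 0, 0.003, 0, 0, 0],
    [-0.004, 0, 0.003, 0, 0, 0],
  ],
)

```text
time: 29.6
ee_pos: [0.5386, 0.0108, 0.0926]
eef_rot: [0.795, 0.607, 0.001, 0.001]
ft_force: [0.9, -2.2, -1.0]
width: 0.0553
grip_force: 60.0
```

drive_tool(
  increments=[
    [0, 0, 0.001, 0, 0, 0],
    [0, 0, 0.002, 0, 0, 0],
    [0, 0, 0.003, 0, 0, 0],
    [0, 0, 0.004, 0, 0, 0],
    [0, 0, 0.004, 0, 0, 0],
  ],
)

```text
time: 30.02
ee_pos: [0.5385, 0.0105, 0.0915]
eef_rot: [0.795, 0.607, 0.001, 0.001]
ft_force: [-1.0, -3.0, 3.4]
width: 0.0555
grip_force: 60.0
```

drive_tool(
  increments=[
    [-0.001, 0, 0.001, 0, 0, 0],
    [-0.002, 0, 0.002, 0, 0, 0],
    [-0.002, 0, 0.003, 0, 0, 0],
    [-0.002, 0, 0.004, 0, 0, 0],
    [-0.002, 0, 0.004, 0, 0, 0],
  ],
)

```text
time: 30.43
ee_pos: [0.5384, 0.0102, 0.0902]
eef_rot: [0.795, 0.607, 0.001, 0.001]
ft_force: [-0.4, -2.2, 3.8]
width: 0.0553
grip_force: 60.0
```

drive_tool(
  increments=[
    [0, 0, 0.001, 0, 0, 0],
    [0, 0, 0.002, 0, 0, 0],
    [0, 0, 0.003, 0, 0, 0],
    [0, 0, 0.004, 0, 0, 0],
    [0, 0, 0.004, 0, 0, 0],
  ],
)

```text
time: 30.85
ee_pos: [0.5385, 0.0099, 0.0893]
eef_rot: [0.795, 0.607, 0.001, 0.001]
ft_force: [-1.7, -2.8, 6.5]
width: 0.0552
grip_force: 60.0
```

drive_tool(
  increments=[
    [-0.001, 0, 0.001, 0, 0, 0],
    [-0.001, 0, 0.002, 0, 0, 0],
    [-0.001, 0, 0.003, 0, 0, 0],
    [-0.001, 0, 0.004, 0, 0, 0],
    [-0.001, 0, 0.004, 0, 0, 0],
  ],
)

```text
time: 31.27
ee_pos: [0.5386, 0.0097, 0.0886]
eef_rot: [0.795, 0.607, 0.001, 0.001]
ft_force: [-2.7, -2.4, 10.9]
width: 0.0559
grip_force: 60.0
```

drive_tool(
  increments=[
    [0, 0, 0.001, 0, 0, 0],
    [0, 0, 0.002, 0, 0, 0],
    [0, 0, 0.003, 0, 0, 0],
    [0, 0, 0.004, 0, 0, 0],
    [0, 0, 0.004, 0, 0, 0],
  ],
)

```text
time: 31.68
ee_pos: [0.5388, 0.0096, 0.0882]
eef_rot: [0.795, 0.607, 0.001, 0.001]
ft_force: [-5.4, -3.8, 17.9]
width: 0.0555
grip_force: 60.0
```

drive_tool(
  increments=[
    [0, 0, 0.001, 0, 0, 0],
    [0, 0, 0.002, 0, 0, 0],
    [0, 0, 0.002, 0, 0, 0],
    [0, 0, 0.002, 0, 0, 0],
    [0, 0, 0.002, 0, 0, 0],
  ],
)

```text
time: 32.1
ee_pos: [0.5388, 0.0096, 0.0879]
eef_rot: [0.795, 0.607, 0.001, 0.002]
ft_force: [-6.8, -3.1, 21.9]
width: 0.0554
grip_force: 60.0
```

Run:
```python
from h import *
s=read_state();print(s["ee_pos"],s["ft_force"],s["torque"],s["width"])
c=cal("wrist");w=camera("wrist");cv2.imwrite("pics/w7.png",w);im=camera("scene");cv2.imwrite("pics/s7.png",im)
for x in(250,275,300):print(x,[(y,w[y,x].tolist()) for y in range(196,262,3)])
print(proj("wrist",[F(.0058,0,.085),F(.0008,0,.06)],c))
# how far post/plate moved vs scene after plate placing: red/gray masks in the scene
h=cv2.cvtColor(im,cv2.COLOR_BGR2HSV);red=(((h[...,0]<8)|(h[...,0]>172))&(h[...,1]>150)&(h[...,2]>40))[150:250,220:320]
ys,xs=np.nonzero(red);print("red now",xs.min(),xs.max(),ys.min(),ys.max(),cv2.minAreaRect(np.c_[xs,ys].astype(np.float32)))
o=cv2.imread("pics/s5.png")[:,:400];o=cv2.resize(o,(100,100));h=cv2.cvtColor(o,cv2.COLOR_BGR2HSV);r=((h[...,0]<8)|(h[...,0]>172))&(h[...,1]>150)&(h[...,2]>40)
ys,xs=np.nonzero(r);print("red before",xs.min(),xs.max(),ys.min(),ys.max(),cv2.minAreaRect(np.c_[xs,ys].astype(np.float32)))
```

```text
[0.53883092 0.00959288 0.08792308] [-6.78633385 -3.09777214 21.86125435] [-0.2107864   1.70117879 -0.07725314] 0.055372873789510495
250 [(196, [34, 36, 114]), (199, [36, 38, 114]), (202, [34, 37, 114]), (205, [30, 32, 112]), (208, [31, 36, 113]), (211, [32, 34, 112]), (214, [32, 36, 113]), (217, [34, 36, 115]), (220, [37, 39, 116]), (223, [31, 37, 114]), (226, [37, 39, 115]), (229, [33, 39, 121]), (232, [37, 39, 128]), (235, [48, 104, 139]), (238, [53, 113, 142]), (241, [45, 110, 137]), (244, [62, 138, 168]), (247, [62, 138, 169]), (250, [54, 118, 147]), (253, [101, 199, 234]), (256, [108, 211, 246]), (259, [110, 212, 247])]
275 [(196, [34, 39, 114]), (199, [35, 36, 114]), (202, [31, 37, 113]), (205, [29, 30, 112]), (208, [31, 34, 113]), (211, [40, 39, 116]), (214, [34, 38, 116]), (217, [38, 40, 118]), (220, [33, 36, 117]), (223, [35, 38, 117]), (226, [33, 37, 115]), (229, [38, 37, 124]), (232, [41, 44, 132]), (235, [50, 104, 138]), (238, [50, 113, 140]), (241, [51, 114, 141]), (244, [67, 141, 171]), (247, [62, 136, 168]), (250, [56, 121, 149]), (253, [88, 181, 215]), (256, [110, 214, 248]), (259, [112, 215, 249])]
300 [(196, [35, 37, 108]), (199, [29, 33, 106]), (202, [35, 37, 110]), (205, [35, 40, 113]), (208, [31, 36, 113]), (211, [33, 36, 114]), (214, [37, 38, 117]), (217, [34, 33, 113]), (220, [33, 36, 116]), (223, [32, 35, 117]), (226, [34, 37, 118]), (229, [42, 46, 128]), (232, [41, 44, 134]), (235, [45, 101, 137]), (238, [50, 112, 140]), (241, [50, 111, 139]), (244, [59, 136, 167]), (247, [60, 137, 167]), (250, [56, 121, 150]), (253, [58, 130, 161]), (256, [101, 202, 236]), (259, [110, 214, 249])]
[[268.78694224 236.85457054]
 [269.61551896 231.0794807 ]]
red now 65 79 42 69 ((71.64827728271484, 55.47930908203125), (13.564786911010742, 27.7755184173584), 3.3664605617523193)
red before 56 79 30 69 ((69.935791015625, 49.11927032470703), (36.397403717041016, 20.880613327026367), 73.3007583618164)
```

```bash
python3 -c "
from bench import *
s=read_state();print(s['ee_pos'],s['ft_force'],s['grip_force']);print(close_job())"
```

```text
[0.53883461 0.0095915  0.08793054] [-7.46207969 -3.3245155  21.37480042] 60.011197328567505
the job is handed in; nothing more can be done
None
```

The job is handed in at about 32 s: the post stands upright against the back stop, one packing plate is down on the base beside it, and the wedge is pushed in until it went tight. It is still gripped at 60 N with about 21 N of downward push; the result has not been reported back to me.

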